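Get the sharpening stone out from under the carving tools

TASK

Get the sharpening stone ready for use: first clear all three carving tools out of the till and lay them side by side on the felt board, blades resting on its batten. Then lift the stone out from the till and seat it flat and centred between the stops of the stone holder, and finally lay each tool back just where it came from, in its own pair of notches. Leave the mallet, the wax tin and the carving where they are.

Things in the scene. Friction and masses are not known exactly. Their poses are not given: they have to be found in the camera images.
- pale_chisel: Chisel: pale handle, 18 mm flat blade. Octagonal handle 26 mm across flats from its butt to the origin, then tapering 35 mm to a brass ferrule; 230 mm long, 0.13 kg. Origin on the tool's axis, in the grip: 85 mm from the butt, 145 mm from the edge. x points to the cutting edge, z up. Lying level, its axis is 13 mm above what carries the handle, 2 mm above what carries the blade.
- dark_gouge: Gouge: dark brown handle, 14 mm blade. Octagonal handle 26 mm across flats from its butt to the origin, then tapering 35 mm to a brass ferrule; 230 mm long, 0.13 kg. Origin on the tool's axis, in the grip: 85 mm from the butt, 145 mm from the edge. x points to the cutting edge, z up. Lying level, its axis is 13 mm above what carries the handle, 2 mm above what carries the blade.
- blue_vtool: V-tool: blue handle, 13 mm blade. Octagonal handle 26 mm across flats from its butt to the origin, then tapering 35 mm to a brass ferrule; 230 mm long, 0.13 kg. Origin on the tool's axis, in the grip: 85 mm from the butt, 145 mm from the edge. x points to the cutting edge, z up. Lying level, its axis is 13 mm above what carries the handle, 2 mm above what carries the blade.
- stone: Sharpening stone, plain block 200 x 50 x 25 mm, orange upper layer and grey lower layer, 0.55 kg. It lies flat on the floor of the till's well (154 x 216 mm inside) beneath the three tools, its length across them. Origin at the centre of its underside, x along its 200 mm length, z up; both ends are alike.
- till: Fixed wooden open box 184 (x) x 236 (y) mm, origin under its centre. Its floor is 10 mm up, side walls 45 mm high. At x = -84 and +84 mm, 14 mm thick notched rests: notches 36 mm wide at y = -72, 0, 72 mm. Handle rest (-84): notch bottom 55, top 69 mm high; blade rest (+84): 66 and 76 mm. The tools lie in them, blades to +x, axis 68 mm high, origins near x = -30 mm, in any order.
- felt_board: Fixed side board 240 (x) x 230 (y) mm, dark green felt top 8 mm above the bench. Origin under its centre, z up. A pale batten 14 mm wide runs across it along y at x = +75 mm, its top 19 mm above the bench, so that tools laid along x with the handle on the felt and the blade (towards +x) over the batten lie level, axis at z = 21 mm.
- stone_holder: Fixed pale wooden stone holder 262 (x) x 84 (y) mm, flat top 16 mm above the bench. Origin under its centre, x along its length, z up. Dark wooden stops 62 mm wide at both ends stand 12 mm above the top, 216 mm apart inside, so that the 200 mm stone lies between them with 8 mm to spare at each end.
- mallet: Bystander: round wooden carver's mallet standing on its head, 76 mm across, 190 mm tall. Origin at the centre of its underside. Not to be disturbed.
- wax_tin: Bystander: round wax tin with ochre lid, 85 mm across, 35 mm high. Origin at the centre of its underside. Not to be disturbed.
- carving: Bystander: half-finished leaf carving in pale wood, about 130 x 180 x 32 mm. Origin at the centre of its underside. Not to be disturbed.

How it is judged:
By the outcome, as a careful person would: the job done as asked, in the order asked, and still so for the second after the job is handed in, with the robot touching nothing.
It also fails if it takes over 147 s, if anything falls off the work surface, if the arm or the gripper's body presses on something with over 40 N, if the wrist force passes 120 N, or if a joint passes its speed limit or range.

ROBOT

A 6-joint arm with a two-finger parallel gripper is mounted at the origin on the work surface. World frame = base frame: x ahead of the robot, y to its left, z up, the work surface at z = 0. Lengths are in mm, angles in rad, forces in N, time in s.
With the tool pointing down it reaches from about 350 to 875 mm from the base axis. Payload 4.2 kg.
Tool frame: the origin (TCP) lies between the finger pads; the fingertips stand 25 mm ahead of it and the grasp point (between the pads) lies 6 mm ahead of it; z points along the fingers, y is the line along which they close (so a half turn about z gives the same grasp; the last joint's range is limited). The gripper opens to 85 mm and grips with 20 to 120 N. Pads are 22 mm wide; open, the fingers measure 114 mm over their backs; the gripper's body (76 mm by 85 mm) begins 54 mm behind the grasp point. The pads swing forward as they close: fully open they stand 13 mm farther back than shut.
Start: joints at [1.393, 0.385, 0.008, 0, -1.194, -0.259], TCP at [264.368, 566.312, 256.312] pointing down, gripper open.
Joint ranges: [-3.14, 3.14], [-1.21, 2.06], [-1.07, 1.41], [-3.16, 2.05], [-2.99, -0.16], [-3.1, 3.1]. Speed limits (rad/s): [2.79, 2.79, 3.14, 3.14, 3.14, 3.14].

INTERFACE

Orientations are given as a unit quaternion [x, y, z, w].
In Python, from bench import arm gives the robot as it stands.
- The arm moves only by the shell command python3 -m pendant 'ROWS'. ROWS is JSON, a list of rows, each a list of 7 numbers: the shift along the tool's x, y, z in m, then the turn, a rotation vector about the tool's x, y, z in degrees, then the finger opening in m, from 0 to 0.0854. In form: [[x, y, z, wx, wy, wz, fingers], ...]. A call has 1 to 12 rows; each row shifts and turns the commanded pose from where the row before left it, along the tool's axes as they then stand; what a row does not reach is not made up. A row lasts 1/10 s, in which the tool goes at most 50 mm and 8.59 degrees, less where a joint would pass 70% of its speed; a pose out of reach is approached as far as the arm can. A call is refused whole if a number of a shift passes 0.05 or a number of a turn 8.59, either way. A call with a gripper value outside its range is refused whole. The fingers move at their own pace and stop on an object; the grip force is fixed at half the most. Time passes only in rows, so rows that do not move let the fingers close. It gives the time, the measured TCP pose, the force, the opening and the grip force at its end, in the units of the state.
- arm.read_state(): the state, without advancing time (a new reading comes with each control period).
- arm.get_image(name): name is "scene" or "top"; returns a dict with "image" (420x560x3 uint8, red, green, blue), "fx", "fy", "cx", "cy" (pixels), "k1" (the pictures are not rectified: a ray, as slopes to the right and down, at radius r is drawn at 1 + k1 r^2 times it, then the intrinsics apply), "xyz" and "rotation" of the camera in the world. Camera axes: x right, y down, z forward; pixel columns grow to the right and rows downward; lengths in mm; the calibration is good to about 2 mm. A picture is of the moment at which its call begins. There is no depth.
- arm.job_done(): hands the job in; it is judged then, once.
The state is a dict: "clock": time; "joints": joint angles; "joint_vel": joint speeds; "joint_efforts": joint torques, N m; "position": TCP position; "ee_rot": TCP orientation; "contact_force": force on the tool from outside, world axes, zero at the start; "wrist_torque": the same for the moment, N m; "gripper_width": finger opening in mm; "grasp_force": force on a finger pad.
Only numpy, scipy, OpenCV 4.12 (cv2) and the standard library are available. Lean on these libraries where they do the work, as an engineer would, in place of code of your own. Each camera call takes 0.05 s, during which the arm holds its last target. There are 200 camera calls.

## Working session

There is one attempt and no reset: what is moved stays moved. The work goes in short steps, Python scripts to look and compute and a shell command to move; the robot and the scene stay as the last step left them, time stands still between calls to the robot, and variables do not carry over. Pictures are saved under pics/ and viewed, at most 14 in all, crops included, and the job is handed in when it is done.

```bash
mkdir -p pics; ls; python3 - <<'E'
from bench import arm
import cv2,json
for n in("top","scene"):
    d=arm.get_image(n); cv2.imwrite(f"pics/{n}0.png",d["image"][:,:,::-1]); d.pop("image"); print(n,d)
print(arm.read_state())
E
```

```text
pics
top {'fx': 459.3918063876863, 'fy': 459.3918063876863, 'cx': 291.96816397152367, 'cy': 210.2040854649385, 'k1': -0.11408986914311073, 'xyz': array([ 474.76822119,  -14.30422061, 1202.64421654]), 'rotation': array([-0.70443404,  0.70659705, -0.04135   ,  0.05275863])}
scene {'fx': 531.7365102200016, 'fy': 531.7365102200016, 'cx': 285.1093780335758, 'cy': 214.6118928520891, 'k1': 0.06735947493496874, 'xyz': array([1644.64580657, -238.77678631,  919.19475883]), 'rotation': array([ 0.70522093,  0.5672221 , -0.26512169, -0.33261543])}
{'clock': 0.1, 'joints': array([ 1.39260504e+00,  3.85522488e-01,  6.75928753e-03, -4.28922919e-04,
       -1.19397642e+00, -2.58618803e-01]), 'joint_vel': array([ 2.67196061e-04,  2.83951839e-05,  2.81526173e-03,  1.97662093e-03,
       -1.86127248e-04, -1.06096098e-03]), 'joint_efforts': array([ 1.16874958e-04, -3.93322670e+01,  1.88927221e+01,  4.19799596e+00,
       -2.64310875e-03,  7.96318147e-06]), 'position': array([264.18174554, 565.91006822, 255.30470126]), 'ee_rot': array([ 9.76226651e-01, -2.16749954e-01, -1.60113692e-04,  9.78877063e-04]), 'contact_force': array([ 0.72000474, -0.36006366, -0.31323567]), 'wrist_torque': array([-0.07003341, -0.00629379, -0.01100651]), 'grasp_force': 0.0, 'gripper_width': 85.42327635785593}
```

View pics/top0.png

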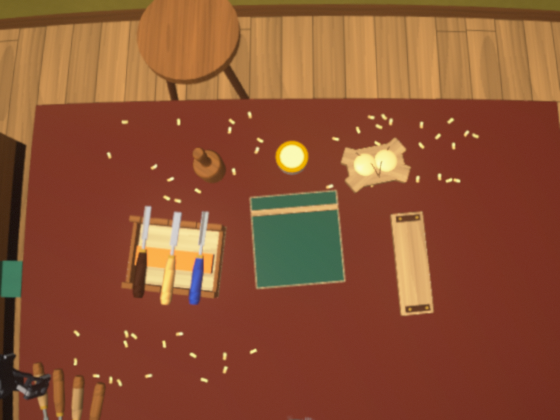

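View pics/scene0.png

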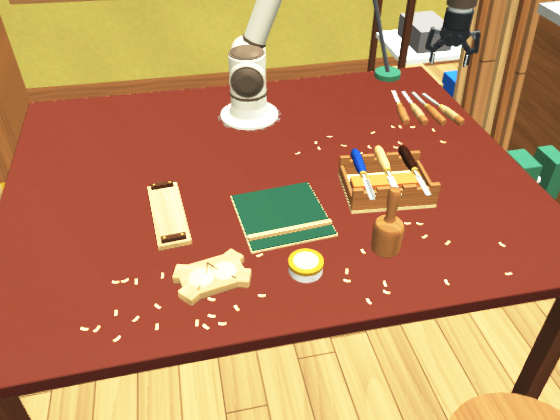

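The top view has +x up and +y left. The till with its tools is near pixel (175,257), in the order dark, pale, blue from left to right. The felt board is near (297,240) with its batten at the top (+x) side, and the holder is near (412,263). The mallet is at (208,165), close to the blade end of the till.

```bash
cat > h.py <<'E'
import numpy as np, cv2
from scipy.spatial.transform import Rotation as R
from bench import arm
def cam(n):
    d=arm.get_image(n); d["bgr"]=np.ascontiguousarray(d["image"][:,:,::-1]); d["hsv"]=cv2.cvtColor(d["bgr"],cv2.COLOR_BGR2HSV); return d
def K(d): return np.array([[d["fx"],0,d["cx"]],[0,d["fy"],d["cy"]],[0,0,1]]),np.array([d["k1"],0,0,0,0.])
def w(d,uv,z):
    k,c=K(d); p=cv2.undistortPoints(np.array(uv,float).reshape(-1,1,2),k,c).reshape(-1,2)
    r=R.from_quat(d["rotation"]).apply(np.c_[p,np.ones(len(p))]); o=np.array(d["xyz"])
    return o+r*((z-o[2])/r[:,2])[:,None]
def px(d,P):
    k,c=K(d); Rw=R.from_quat(d["rotation"]).as_matrix().T
    return cv2.projectPoints(np.array(P,float).reshape(-1,1,3),Rw,-Rw@np.array(d["xyz"]),k,c)[0].reshape(-1,2)
def mask(d,lo,hi,roi):
    m=cv2.inRange(d["hsv"],lo,hi); o=np.zeros_like(m); x0,y0,x1,y1=roi; o[y0:y1,x0:x1]=m[y0:y1,x0:x1]; return o
def pts(m):
    v,u=np.nonzero(m); return np.c_[u,v].astype(float)
def rect(d,m,z):
    c=max(cv2.findContours(m,0,2)[0],key=cv2.contourArea).reshape(-1,2)
    return cv2.minAreaRect(w(d,c,z)[:,:2].astype(np.float32))
E
python3 - <<'E'
from h import *
d=cam("top")
a=cv2.resize(d["bgr"][195:310,115:235],None,fx=5,fy=5,interpolation=2); cv2.imwrite("pics/till.png",a)
a=cv2.resize(d["bgr"][180:325,240:440],None,fx=4,fy=4,interpolation=2); cv2.imwrite("pics/fh.png",a)
for u,v in [(138,275),(168,280),(197,285),(180,262),(300,220),(412,260),(297,210),(130,255),(147,215)]: print(u,v,d["hsv"][v,u])
E
```

```text
138 275 [ 10 166  92]
168 280 [ 22 138 249]
197 285 [117 146 159]
180 262 [ 17 178 252]
300 220 [ 71 100 107]
412 260 [ 17 125 222]
297 210 [ 18 124 230]
130 255 [ 13 170 179]
147 215 [  8   5 209]
```

View pics/till.png

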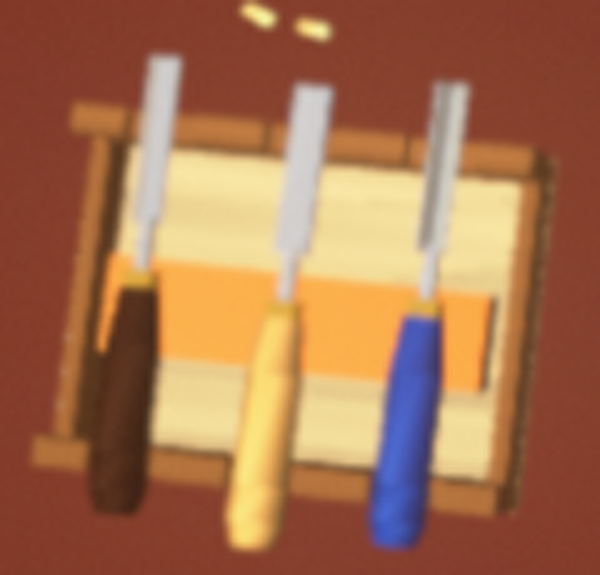

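View pics/fh.png

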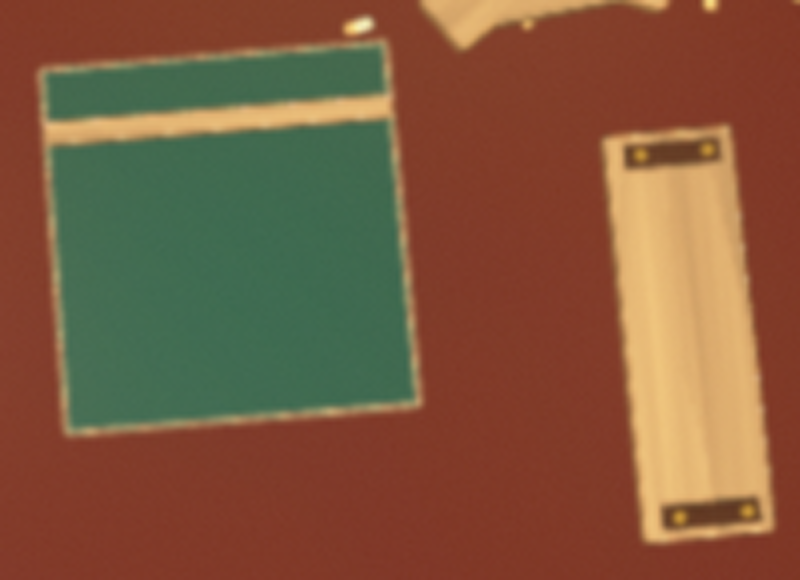

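The till crop shows the three tools seated in their notches, and the orange stone lying across underneath. The blade-rest corners are at crop (72,103) and (540,148), and the handle-rest corners at (33,462) and (497,515). The second crop shows the felt corners at (40,68), (387,42), (420,405) and (68,435). The holder is clear, with its two dark stops at (672,153) and (711,514).

```bash
python3 - <<'E'
from h import *
np.set_printoptions(precision=1,suppress=True)
d=cam("top")
hs=d["hsv"]; 
bench=cv2.inRange(hs,(0,100,60),(8,255,190))|cv2.inRange(hs,(172,100,60),(180,255,190)); nb=255-bench
def roi(m,r):
    o=np.zeros_like(m);x0,y0,x1,y1=r;o[y0:y1,x0:x1]=m[y0:y1,x0:x1];return cv2.morphologyEx(o,cv2.MORPH_OPEN,np.ones((3,3)))
print("felt(240x230)",rect(d,roi(nb,(243,186,352,295)),8))
print("hold(262x84)",rect(d,roi(nb,(385,205,440,320)),16))
cr=lambda a:[(115+(x+.5)/5-.5,195+(y+.5)/5-.5) for x,y in a]
b=w(d,cr([(72,103),(540,148)]),76);h=w(d,cr([(33,462),(497,515)]),69)
print("till outer corners",b[:,:2],h[:,:2], np.linalg.norm(b[0]-b[1]),np.linalg.norm(h[0]-h[1]))
print("bw",np.linalg.norm((b-h)[:,:2],axis=1),"centre",(b.sum(0)+h.sum(0))/4)
R_={"dark":((120,236,150,305),(0,80,20),(14,255,120)),"pale":((155,255,178,305),(19,120,200),(28,255,255)),"blue":((185,250,210,310),(105,80,60),(130,255,255))}
for n,(r,lo,hi) in R_.items():
    m=mask(d,lo,hi,r); 
    m=max(([c for c in cv2.findContours(m,0,2)[0]]),key=cv2.contourArea)
    P=w(d,m.reshape(-1,2),68)[:,:2]; f=cv2.minAreaRect(P.astype(np.float32)); print(n,f,"butt x",P[:,0].min())
# blade tips & butts clicked
for n,t,bu in (("dark",(165,55),(117,515)),("pale",(314,86),(247,550)),("blue",(453,83),(393,548))):
    T=w(d,cr([t]),68)[0];B=w(d,cr([bu]),68)[0];v=T-B;L=np.linalg.norm(v)
    print(n,"tip",T[:2],"butt",B[:2],"L",L,"yaw",np.degrees(np.arctan2(v[1],v[0])),"origin",(B+v*85/L)[:2])
m=mask(d,(12,150,220),(18,255,255),(130,243,216,275)); print("stone z35",rect(d,m,35))
s=cam("scene")
print("height check scene: till origin guesses px")
E
```

```text
felt(240x230) ((565.0318603515625, -6.535491943359375), (255.2063446044922, 237.0615997314453), 4.510718822479248)
hold(262x84) ((496.149658203125, -303.571533203125), (268.1429138183594, 91.64703369140625), 4.57088565826416)
till outer corners [[614.8 415. ]
 [591.5 175.7]] [[434.9 431. ]
 [411.2 195.6]] 240.44229094326192 236.62057132507653
bw [180.6 181.4] centre [513.1 304.3  72.5]
dark ((485.5391845703125, 390.1278381347656), (37.84275817871094, 154.43994140625), 89.29273986816406) butt x 408.24494910958873
pale ((455.2414855957031, 316.48260498046875), (19.055261611938477, 118.38335418701172), 82.99153900146484) butt x 396.7333939806831
blue ((451.2640380859375, 241.09458923339844), (24.39984130859375, 110.22761535644531), 82.72681427001953) butt x 397.5128730272579
dark tip [640.1 370.3] butt [409.2 387.2] L 231.56585043077948 yaw -4.171231276728398 origin [494. 381.]
pale tip [624.  292.6] butt [392.9 320.5] L 232.7817523603157 yaw -6.888909572004309 origin [477.3 310.3]
blue tip [625.2 221.7] butt [394.7 247.2] L 231.96737197737093 yaw -6.3245101716621575 origin [479.1 237.9]
stone z35 ((510.5516052246094, 353.85443115234375), (65.44876098632812, 47.246768951416016), 84.02415466308594)
height check scene: till origin guesses px
```

```bash
cat >> h.py <<'E'
def goto(x,y,z,psi,st=None):
    """print turn (deg about tool z), then shift in tool axes after the turn"""
    s=arm.read_state(); p=s["position"]; r=R.from_quat(s["ee_rot"])
    T=R.from_euler("z",psi,degrees=True)*R.from_euler("x",180,degrees=True)
    t=(r.inv()*T).as_rotvec(degrees=True); sh=T.inv().apply(np.array([x,y,z])-p)
    print("turn",t.round(2),"shift mm",sh.round(1),"|clock %.1f w %.1f g %.1f F"%(s["clock"],s["gripper_width"],s["grasp_force"]),s["contact_force"].round(1))
def fr(c,yaw,x,y):
    a=np.radians(yaw);return c[0]+x*np.cos(a)-y*np.sin(a), c[1]+x*np.sin(a)+y*np.cos(a)
E
python3 - <<'E'
from h import *
np.set_printoptions(precision=1,suppress=True)
d=cam("top")
cf=lambda a:[(240+(x+.5)/4-.5,180+(y+.5)/4-.5) for x,y in a]
cr=lambda a:[(115+(x+.5)/5-.5,195+(y+.5)/5-.5) for x,y in a]
yaw=lambda v:np.degrees(np.arctan2(v[1],v[0]))
F=w(d,cf([(40,68),(387,42),(420,405),(68,435)]),8)
print("felt c",F.mean(0),"sides",[np.linalg.norm(F[i]-F[i-1]) for i in range(4)],"yaw",yaw(F[0]-F[3]),yaw(F[1]-F[2]))
H=w(d,cf([(604,138),(730,127),(773,530),(645,543)]),16)
print("hold c",H.mean(0),[np.linalg.norm(H[i]-H[i-1]) for i in range(4)],yaw(H[0]-H[3]),yaw(H[1]-H[2]))
# dark stops by mask
S=[]
for r in((395,208,425,224),(400,302,435,316)):
    m=mask(d,(0,0,0),(180,255,135),r); c=max(cv2.findContours(m,0,2)[0],key=cv2.contourArea); q=rect(d,m,28); S.append(np.array(q[0])); print("stop",q)
print("stop centre",(S[0]+S[1])/2,"dist",np.linalg.norm(S[0]-S[1]),yaw(S[0]-S[1]))
T=w(d,cr([(107,255),(495,296),(480,390),(97,350)]),35)
print("stone c",T.mean(0),[np.linalg.norm(T[i]-T[i-1]) for i in range(4)],yaw(T[0]-T[1]))
# scene check: till-tools triangulation by butt/tips
s=cam("scene"); cv2.imwrite("pics/s2.png",cv2.resize(s["bgr"][130:260,140:450],None,fx=2.5,fy=2.5,interpolation=2))
print("pred scene px tips/origins",px(s,[(640.1,370.3,68),(624,292.6,68),(625.2,221.7,68)]),"felt corners",px(s,F),"stops",px(s,[np.r_[x,28] for x in S]))
E
```

```text
felt c [560.4  -7.5   8. ] sides [np.float64(240.5206692972959), np.float64(229.66464240021764), np.float64(237.9660837847441), np.float64(227.68078225379054)] yaw 4.823903648526915 4.350874193241235
hold c [ 495.7 -304.2   16. ] [np.float64(261.1921794006483), np.float64(83.72069061431569), np.float64(261.05618948062914), np.float64(83.35681099255812)] 4.383816729057212 4.303755585485692
stop ((624.9947509765625, -299.6112060546875), (75.94171905517578, 26.13420867919922), 87.71363067626953)
stop ((381.3832702636719, -311.6457214355469), (13.41244888305664, 57.71150207519531), 4.233016490936279)
stop centre [ 503.2 -305.6] dist 243.90855478145744 2.8281378594803543
stone c [506.  309.2  35. ] [np.float64(49.16305974883937), np.float64(204.9847883942233), np.float64(48.21428341901683), np.float64(201.527426696667)] 84.24051343114125
pred scene px tips/origins [[428.2 194.2]
 [397.8 194.4]
 [372.2 198.2]] felt corners [[337.  232.7]
 [250.3 249.9]
 [229.9 194.1]
 [306.5 180.2]] stops [[171.3 238.1]
 [162.1 182. ]]
```

View pics/s2.png

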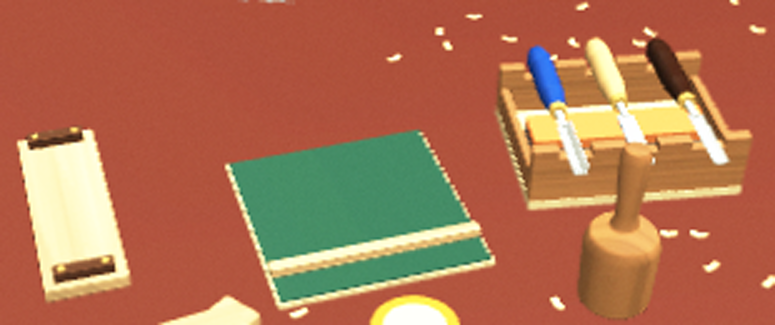

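The scene view agrees with the top-view measurements: the dark tip was predicted at crop (720,160) and is seen there. Now I move to above the dark gouge.

```bash
python3 -c "
from h import *
goto(482,381.9,170,-4.2)
print('felt grasps',[np.round(fr((560.4,-7.5),4.6,-40,y),1) for y in(65,0,-65)])"
```

```text
turn [  0.03   0.   -20.83] shift mm [230.6 167.9  86.1] |clock 0.3 w 85.5 g 0.0 F [-0.7  0.2  0.1]
felt grasps [array([515.3,  54.1]), array([520.5, -10.7]), array([525.7, -75.5])]
```

```bash
python3 -m pendant '[[0,0,0,0,0,-6.94,0.05],[0,0,0,0,0,-6.94,0.05],[0,0,0,0,0,-6.94,0.05],[0.0288,0.021,0.0108,0,0,0,0.05],[0.0288,0.021,0.0108,0,0,0,0.05],[0.0288,0.021,0.0108,0,0,0,0.05],[0.0288,0.021,0.0108,0,0,0,0.05],[0.0288,0.021,0.0108,0,0,0,0.05],[0.0288,0.021,0.0108,0,0,0,0.05],[0.0288,0.021,0.0108,0,0,0,0.05],[0.0288,0.021,0.0108,0,0,0,0.05]]'
python3 -m pendant '[[0,0,0,0,0,0,0.05],[0,0,0,0,0,0,0.05]]'
python3 -c "
from h import *
goto(482,381.9,83,-4.2)
for n in('top',): d=cam(n); cv2.imwrite('pics/a1.png',cv2.resize(d['bgr'][195:310,100:250],None,fx=5,fy=5,interpolation=2))"
```

```text
clock: 1.45
position: [482.8, 380.9, 169.6]
ee_rot: [0.999, -0.037, 0.0, -0.0]
contact_force: [1.1, 0.2, -0.3]
gripper_width: 49.9
grasp_force: 0.0
clock: 1.65
position: [482.3, 381.3, 169.6]
ee_rot: [0.999, -0.038, -0.0, 0.0]
contact_force: [0.3, 0.3, 0.5]
gripper_width: 49.9
grasp_force: 0.0
turn [ 0.03  0.02 -0.1 ] shift mm [-0.3 -0.6 86.6] |clock 1.6 w 49.9 g 0.0 F [0.3 0.3 0.5]
```

View pics/a1.png

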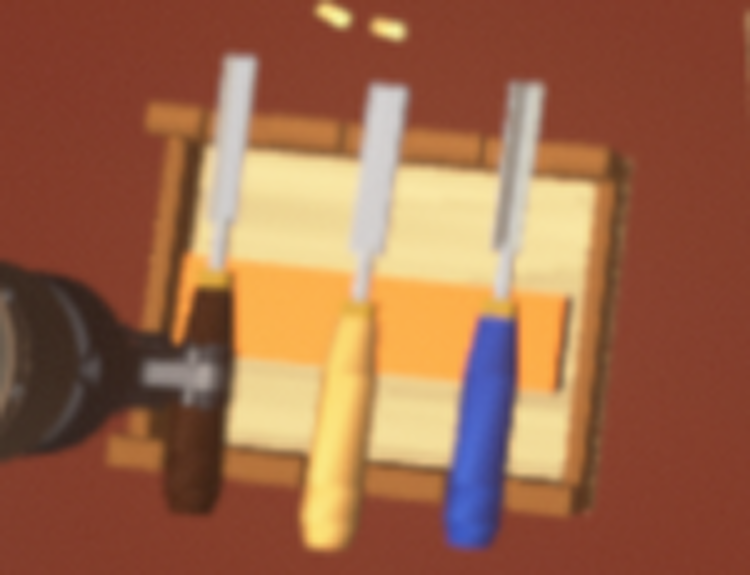

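The gripper stands over the dark handle at about (190,375) and is well aligned. I descend and grip.

```bash
python3 -m pendant '[[0,-0.0006,0.022,0,0,0,0.05],[0,0,0.022,0,0,0,0.05],[0,0,0.022,0,0,0,0.05],[0,0,0.0206,0,0,0,0.05],[0,0,0,0,0,0,0.05],[0,0,0,0,0,0,0.05]]'
python3 -m pendant '[[0,0,0,0,0,0,0.015],[0,0,0,0,0,0,0.015],[0,0,0,0,0,0,0.015],[0,0,0,0,0,0,0.015],[0,0,0,0,0,0,0.015]]'
python3 -m pendant '[[0,0,-0.01,0,0,0,0.015],[0,0,-0.02,0,0,0,0.015],[0,0,-0.03,0,0,0,0.015],[0,0,-0.03,0,0,0,0.015],[0,0,0,0,0,0,0.015]]'
python3 -c "
from h import *
goto(515.3,54.1,150,4.6)
d=cam('scene'); cv2.imwrite('pics/a2.png',cv2.resize(d['bgr'][60:260,230:480],None,fx=3,fy=3,interpolation=2))"
```

```text
clock: 2.3
position: [481.6, 383.6, 84.0]
ee_rot: [0.999, -0.036, 0.0, -0.0]
contact_force: [0.2, -0.2, 1.0]
gripper_width: 50.3
grasp_force: 0.0
clock: 2.8
position: [482.4, 383.5, 85.2]
ee_rot: [0.999, -0.036, 0.001, -0.001]
contact_force: [-2.6, -0.3, 5.6]
gripper_width: 24.1
grasp_force: 60.8
clock: 3.3
position: [483.8, 384.0, 178.6]
ee_rot: [0.999, -0.036, 0.003, -0.003]
contact_force: [0.5, 0.9, -0.1]
gripper_width: 24.6
grasp_force: 60.0
turn [-0.39 -0.39 -8.78] shift mm [  5.  331.4  28.6] |clock 3.3 w 24.6 g 60.0 F [ 0.5  0.9 -0.1]
```

View pics/a2.png

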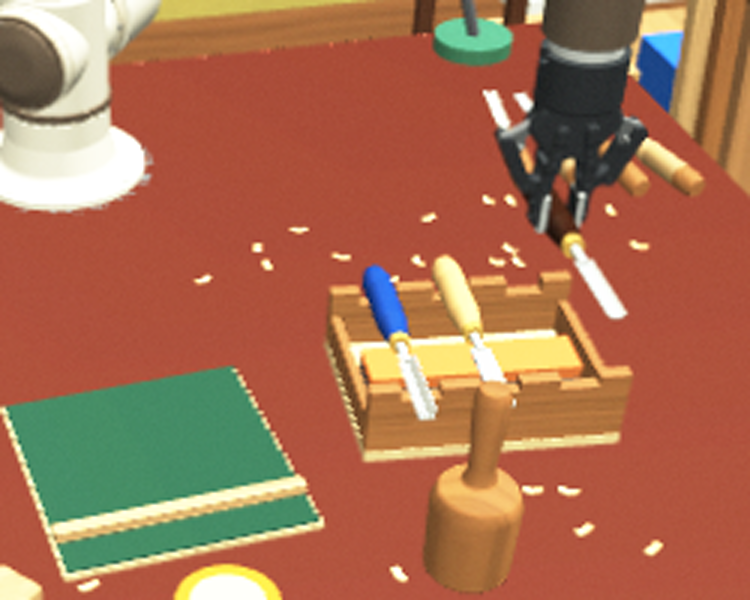

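The scene view shows the dark gouge held level above the till, with the other tools undisturbed. Next it goes to the +y slot of the felt board.

```bash
python3 -m pendant '[[0,0,0,0,0,-4.39,0.015],[0,0,0,0,0,-4.39,0.015],[0.0005,0.033,0,0,0,0,0.015],[0.0005,0.033,0,0,0,0,0.015],[0.0005,0.033,0,0,0,0,0.015],[0.0005,0.033,0,0,0,0,0.015],[0.0005,0.033,0,0,0,0,0.015],[0.0005,0.033,0,0,0,0,0.015],[0.0005,0.033,0,0,0,0,0.015],[0.0005,0.033,0,0,0,0,0.015],[0.0005,0.033,0,0,0,0,0.015],[0.0005,0.033,0,0,0,0,0.015]]'
python3 -m pendant '[[0,0,0.03,0,0,0,0.015],[0,0,0.03,0,0,0,0.015],[0,0,0.03,0,0,0,0.015],[0,0,0,0,0,0,0.015],[0,0,0,0,0,0,0.015]]'
python3 -c "
from h import *
goto(515.3,54.1,37.5,4.6)"
```

```text
clock: 4.55
position: [511.9, 52.1, 172.0]
ee_rot: [0.999, 0.04, -0.002, 0.0]
contact_force: [0.2, -0.6, -1.9]
gripper_width: 24.1
grasp_force: 59.9
clock: 5.05
position: [512.7, 53.6, 82.8]
ee_rot: [0.999, 0.04, -0.001, 0.001]
contact_force: [1.3, 1.0, -0.4]
gripper_width: 24.3
grasp_force: 59.9
turn [ 0.06  0.13 -0.02] shift mm [ 2.6 -0.3 45.3] |clock 5.0 w 24.3 g 59.9 F [ 1.3  1.  -0.4]
```

```bash
python3 -m pendant '[[0.0026,0,0.02,0,0,0,0.015],[0,0,0.015,0,0,0,0.015],[0,0,0.006,0,0,0,0.015],[0,0,0.002,0,0,0,0.015],[0,0,0,0,0,0,0.015]]'
python3 -m pendant '[[0,0,0.001,0,0,0,0.015],[0,0,0,0,0,0,0.015]]'
python3 -m pendant '[[0,0,0.001,0,0,0,0.015],[0,0,0,0,0,0,0.015]]'
```

```text
clock: 5.55
position: [516.4, 54.4, 41.2]
ee_rot: [0.999, 0.04, 0.001, -0.0]
contact_force: [0.0, -0.4, -0.8]
gripper_width: 24.3
grasp_force: 60.0
clock: 5.75
position: [516.1, 54.3, 40.0]
ee_rot: [0.999, 0.04, 0.001, -0.0]
contact_force: [-0.3, 1.1, -1.6]
gripper_width: 24.2
grasp_force: 60.0
clock: 5.95
position: [515.9, 54.2, 38.5]
ee_rot: [0.999, 0.04, 0.0, -0.0]
contact_force: [0.0, -0.2, -0.7]
gripper_width: 24.7
grasp_force: 60.0
```

```bash
python3 -m pendant '[[0,0,0.001,0,0,0,0.015],[0,0,0,0,0,0,0.015]]'
python3 -m pendant '[[0,0,0.001,0,0,0,0.015],[0,0,0,0,0,0,0.015]]'
python3 -m pendant '[[0,0,0.001,0,0,0,0.015],[0,0,0,0,0,0,0.015]]'
```

```text
clock: 6.15
position: [516.0, 54.2, 38.3]
ee_rot: [0.999, 0.04, 0.0, 0.0]
contact_force: [-2.1, 0.1, 5.8]
gripper_width: 24.1
grasp_force: 60.8
clock: 6.35
position: [515.9, 54.2, 38.2]
ee_rot: [0.999, 0.04, 0.0, 0.0]
contact_force: [-4.8, 0.4, 13.8]
gripper_width: 24.4
grasp_force: 61.7
clock: 6.55
position: [516.0, 54.2, 38.2]
ee_rot: [0.999, 0.04, 0.0, 0.0]
contact_force: [-6.6, 0.3, 20.0]
gripper_width: 24.6
grasp_force: 62.6
```

```bash
python3 -m pendant '[[0,0,-0.002,0,0,0,0.015],[0,0,0,0,0,0,0.015],[0,0,0,0,0,0,0.05],[0,0,0,0,0,0,0.05],[0,0,0,0,0,0,0.05],[0,0,0,0,0,0,0.05]]'
python3 -m pendant '[[0,0,-0.03,0,0,0,0.05],[0,0,-0.03,0,0,0,0.05],[0,0,-0.04,0,0,0,0.05],[0,0,-0.04,0,0,0,0.05],[0,0,0,0,0,0,0.05]]'
python3 -c "
from h import *
goto(465.4,311.7,178,-6.9)
np.set_printoptions(precision=1,suppress=True)
s=cam('scene'); cv2.imwrite('pics/b1.png',cv2.resize(s['bgr'][150:260,200:400],None,fx=4,fy=4,interpolation=2))"
```

```text
clock: 7.15
position: [515.7, 54.1, 37.0]
ee_rot: [0.999, 0.04, -0.0, 0.0]
contact_force: [0.0, 0.3, 0.7]
gripper_width: 50.1
grasp_force: 0.0
clock: 7.65
position: [519.1, 55.1, 183.1]
ee_rot: [0.999, 0.041, 0.006, -0.001]
contact_force: [0.9, 0.7, 0.1]
gripper_width: 50.2
grasp_force: 0.0
turn [-0.21 -0.69 11.55] shift mm [ -84.2 -248.3    5.1] |clock 7.7 w 50.2 g 0.0 F [0.9 0.7 0.1]
```

View pics/b1.png

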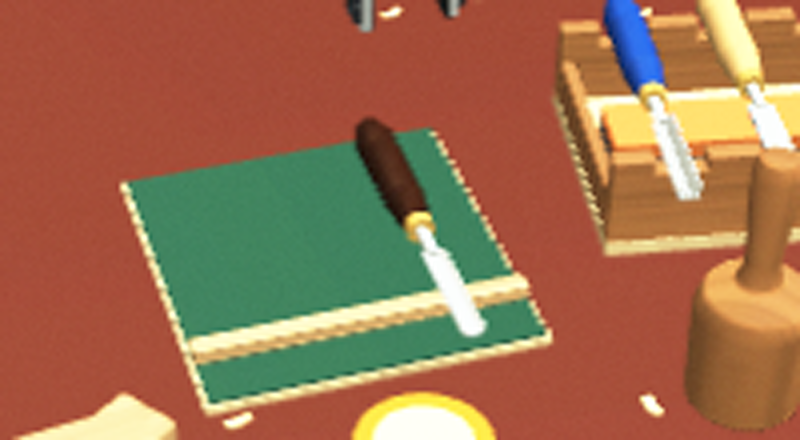

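The dark gouge lies on the felt with its blade over the batten (crop 455,295). Next is the pale chisel.

```bash
python3 -m pendant '[[0,0,0,0,0,5.77,0.05],[0,0,0,0,0,5.77,0.05],[-0.0084,-0.0248,0,0,0,0,0.05],[-0.0084,-0.0248,0,0,0,0,0.05],[-0.0084,-0.0248,0,0,0,0,0.05],[-0.0084,-0.0248,0,0,0,0,0.05],[-0.0084,-0.0248,0,0,0,0,0.05],[-0.0084,-0.0248,0,0,0,0,0.05],[-0.0084,-0.0248,0,0,0,0,0.05],[-0.0084,-0.0248,0,0,0,0,0.05],[-0.0084,-0.0248,0,0,0,0,0.05],[-0.0084,-0.0248,0,0,0,0,0.05]]'
python3 -m pendant '[[0,0,0.02,0,0,0,0.05],[0,0,0.02,0,0,0,0.05],[0,0,0.01,0,0,0,0.05],[0,0,0,0,0,0,0.05],[0,0,0,0,0,0,0.05]]'
python3 -c "
from h import *
goto(465.4,312.5,84.5,-6.9)"
```

```text
clock: 8.9
position: [461.5, 310.9, 175.4]
ee_rot: [0.998, -0.061, -0.001, 0.001]
contact_force: [-0.2, 0.0, -0.9]
gripper_width: 49.9
grasp_force: 0.0
clock: 9.4
position: [462.7, 310.3, 127.2]
ee_rot: [0.998, -0.061, -0.0, 0.0]
contact_force: [0.4, 0.9, -0.2]
gripper_width: 49.9
grasp_force: 0.0
turn [ 0.04  0.   -0.07] shift mm [ 2.4 -2.5 42.7] |clock 9.4 w 49.9 g 0.0 F [ 0.4  0.9 -0.2]
```

```bash
python3 -m pendant '[[0.0024,-0.0025,0.015,0,0,0,0.05],[0,0,0.015,0,0,0,0.05],[0,0,0.0125,0,0,0,0.05],[0,0,0,0,0,0,0.05],[0,0,0,0,0,0,0.05]]'
python3 -m pendant '[[0,0,0,0,0,0,0.015],[0,0,0,0,0,0,0.015],[0,0,0,0,0,0,0.015],[0,0,0,0,0,0,0.015],[0,0,0,0,0,0,0.015]]'
python3 -m pendant '[[0,0,-0.01,0,0,0,0.015],[0,0,-0.02,0,0,0,0.015],[0,0,-0.03,0,0,0,0.015],[0,0,-0.03,0,0,0,0.015],[0,0,0,0,0,0,0.015]]'
python3 -c "
from h import *
goto(520.9,-10.7,178,4.6)"
```

```text
clock: 9.9
position: [465.5, 312.8, 85.3]
ee_rot: [0.998, -0.061, 0.0, -0.0]
contact_force: [0.2, -0.0, 0.1]
gripper_width: 50.2
grasp_force: 0.0
clock: 10.4
position: [465.6, 313.0, 86.0]
ee_rot: [0.998, -0.061, 0.001, -0.001]
contact_force: [-0.7, -0.6, 5.6]
gripper_width: 24.3
grasp_force: 61.1
clock: 10.9
position: [467.0, 314.4, 179.6]
ee_rot: [0.998, -0.06, 0.003, -0.003]
contact_force: [0.4, 0.7, -0.2]
gripper_width: 24.4
grasp_force: 60.3
turn [ -0.38  -0.38 -11.52] shift mm [ 27.7 328.4   1.6] |clock 10.9 w 24.4 g 60.3 F [ 0.4  0.7 -0.2]
```

```bash
python3 -m pendant '[[0,0,0,0,0,-5.76,0.015],[0,0,0,0,0,-5.76,0.015],[0.0028,0.0328,0,0,0,0,0.015],[0.0028,0.0328,0,0,0,0,0.015],[0.0028,0.0328,0,0,0,0,0.015],[0.0028,0.0328,0,0,0,0,0.015],[0.0028,0.0328,0,0,0,0,0.015],[0.0028,0.0328,0,0,0,0,0.015],[0.0028,0.0328,0,0,0,0,0.015],[0.0028,0.0328,0,0,0,0,0.015],[0.0028,0.0328,0,0,0,0,0.015],[0.0028,0.0328,0,0,0,0,0.015]]'
python3 -m pendant '[[0,0,0.03,0,0,0,0.015],[0,0,0.03,0,0,0,0.015],[0,0,0.03,0,0,0,0.015],[0,0,0,0,0,0,0.015],[0,0,0,0,0,0,0.015]]'
python3 -c "
from h import *
goto(520.9,-10.7,39.5,4.6)"
```

```text
clock: 12.1
position: [518.4, -13.5, 174.0]
ee_rot: [0.999, 0.04, -0.001, -0.0]
contact_force: [0.8, 1.1, -1.7]
gripper_width: 24.6
grasp_force: 60.3
clock: 12.6
position: [518.9, -12.2, 84.6]
ee_rot: [0.999, 0.04, -0.001, 0.0]
contact_force: [0.3, 0.1, -0.7]
gripper_width: 24.4
grasp_force: 60.3
turn [ 0.04  0.09 -0.02] shift mm [ 2.1 -1.3 45.1] |clock 12.6 w 24.4 g 60.3 F [ 0.3  0.1 -0.7]
```

```bash
python3 -m pendant '[[0.0021,-0.0013,0.02,0,0,0,0.015],[0,0,0.015,0,0,0,0.015],[0,0,0.008,0,0,0,0.015],[0,0,0.001,0,0,0,0.015],[0,0,0,0,0,0,0.015]]'
python3 -m pendant '[[0,0,0.001,0,0,0,0.015],[0,0,0,0,0,0,0.015]]'
python3 -m pendant '[[0,0,0.001,0,0,0,0.015],[0,0,0,0,0,0,0.015]]'
```

```text
clock: 13.1
position: [521.8, -10.4, 41.8]
ee_rot: [0.999, 0.04, 0.001, -0.0]
contact_force: [-0.6, 0.9, -1.2]
gripper_width: 24.4
grasp_force: 60.3
clock: 13.3
position: [521.5, -10.5, 40.5]
ee_rot: [0.999, 0.04, 0.001, -0.0]
contact_force: [0.2, -0.1, -1.6]
gripper_width: 24.4
grasp_force: 60.3
clock: 13.5
position: [521.3, -10.6, 39.0]
ee_rot: [0.999, 0.04, 0.0, -0.0]
contact_force: [-0.1, 0.0, -1.3]
gripper_width: 24.5
grasp_force: 60.3
```

```bash
python3 -m pendant '[[0,0,0.0007,0,0,0,0.015],[0,0,0,0,0,0,0.015]]'
python3 -m pendant '[[0,0,0,0,0,0,0.05],[0,0,0,0,0,0,0.05],[0,0,0,0,0,0,0.05],[0,0,0,0,0,0,0.05]]'
python3 -m pendant '[[0,0,-0.03,0,0,0,0.05],[0,0,-0.03,0,0,0,0.05],[0,0,-0.04,0,0,0,0.05],[0,0,-0.04,0,0,0,0.05],[0,0,0,0,0,0,0.05]]'
python3 -c "
from h import *
goto(467.2,240.5,178,-6.3)"
```

```text
clock: 13.7
position: [521.3, -10.6, 39.0]
ee_rot: [0.999, 0.04, 0.0, 0.0]
contact_force: [-2.4, 0.2, 6.0]
gripper_width: 24.2
grasp_force: 61.1
clock: 14.1
position: [521.1, -10.6, 38.0]
ee_rot: [0.999, 0.04, 0.0, 0.0]
contact_force: [-0.7, 0.8, 1.0]
gripper_width: 50.2
grasp_force: 0.0
clock: 14.6
position: [524.5, -10.1, 184.1]
ee_rot: [0.999, 0.04, 0.006, -0.001]
contact_force: [0.5, 0.1, 0.2]
gripper_width: 50.1
grasp_force: 0.0
turn [-0.12 -0.72 10.93] shift mm [ -84.5 -242.8    6.1] |clock 14.6 w 50.1 g 0.0 F [0.5 0.1 0.2]
```

```bash
python3 -m pendant '[[0,0,0,0,0,5.46,0.05],[0,0,0,0,0,5.46,0.05],[-0.0081,-0.0244,0,0,0,0,0.05],[-0.0081,-0.0244,0,0,0,0,0.05],[-0.0081,-0.0244,0,0,0,0,0.05],[-0.0081,-0.0244,0,0,0,0,0.05],[-0.0081,-0.0244,0,0,0,0,0.05],[-0.0081,-0.0244,0,0,0,0,0.05],[-0.0081,-0.0244,0,0,0,0,0.05],[-0.0081,-0.0244,0,0,0,0,0.05],[-0.0081,-0.0244,0,0,0,0,0.05],[-0.0081,-0.0244,0,0,0,0,0.05]]'
python3 -m pendant '[[0,0,0.02,0,0,0,0.05],[0,0,0.02,0,0,0,0.05],[0,0,0.01,0,0,0,0.05],[0,0,0,0,0,0,0.05],[0,0,0,0,0,0,0.05]]'
python3 -c "
from h import *
goto(467.2,240.5,84.5,-6.3)"
```

```text
clock: 15.8
position: [467.0, 241.7, 177.4]
ee_rot: [0.998, -0.056, -0.0, 0.0]
contact_force: [0.6, 0.7, -0.1]
gripper_width: 50.2
grasp_force: 0.0
clock: 16.3
position: [468.0, 240.9, 128.3]
ee_rot: [0.998, -0.056, 0.0, 0.0]
contact_force: [1.1, 0.3, -0.3]
gripper_width: 50.0
grasp_force: 0.0
turn [ 0.01 -0.02 -0.06] shift mm [-0.8  0.4 43.8] |clock 16.3 w 50.0 g 0.0 F [ 1.1  0.3 -0.3]
```

```bash
python3 -m pendant '[[-0.0008,0.0004,0.015,0,0,0,0.05],[0,0,0.015,0,0,0,0.05],[0,0,0.0135,0,0,0,0.05],[0,0,0,0,0,0,0.05],[0,0,0,0,0,0,0.05]]'
python3 -m pendant '[[0,0,0,0,0,0,0.015],[0,0,0,0,0,0,0.015],[0,0,0,0,0,0,0.015],[0,0,0,0,0,0,0.015],[0,0,0,0,0,0,0.015]]'
python3 -m pendant '[[0,0,-0.01,0,0,0,0.015],[0,0,-0.02,0,0,0,0.015],[0,0,-0.03,0,0,0,0.015],[0,0,-0.03,0,0,0,0.015],[0,0,0,0,0,0,0.015]]'
python3 -c "
from h import *
goto(526.1,-75.5,178,4.6)"
```

```text
clock: 16.8
position: [467.4, 240.8, 85.5]
ee_rot: [0.998, -0.055, 0.001, -0.0]
contact_force: [0.2, -0.5, -0.1]
gripper_width: 50.1
grasp_force: 0.0
clock: 17.3
position: [467.4, 241.0, 86.0]
ee_rot: [0.998, -0.055, 0.001, -0.001]
contact_force: [-1.2, -1.0, 5.6]
gripper_width: 24.3
grasp_force: 60.5
clock: 17.8
position: [468.8, 242.2, 179.4]
ee_rot: [0.998, -0.055, 0.004, -0.003]
contact_force: [0.5, 0.6, -1.8]
gripper_width: 24.6
grasp_force: 59.7
turn [ -0.35  -0.44 -10.91] shift mm [ 31.6 321.2   1.4] |clock 17.8 w 24.6 g 59.7 F [ 0.5  0.6 -1.8]
```

```bash
python3 -m pendant '[[0,0,0,0,0,-5.46,0.015],[0,0,0,0,0,-5.46,0.015],[0.0034,0.032,0,0,0,0,0.015],[0.0034,0.032,0,0,0,0,0.015],[0.0034,0.032,0,0,0,0,0.015],[0.0034,0.032,0,0,0,0,0.015],[0.0034,0.032,0,0,0,0,0.015],[0.0034,0.032,0,0,0,0,0.015],[0.0034,0.032,0,0,0,0,0.015],[0.0034,0.032,0,0,0,0,0.015],[0.0034,0.032,0,0,0,0,0.015],[0.0034,0.032,0,0,0,0,0.015]]'
python3 -m pendant '[[0,0,0.03,0,0,0,0.015],[0,0,0.03,0,0,0,0.015],[0,0,0.03,0,0,0,0.015],[0,0,0,0,0,0,0.015],[0,0,0,0,0,0,0.015]]'
python3 -c "
from h import *
goto(526.1,-75.5,41,4.6)"
```

```text
clock: 19.0
position: [525.5, -77.0, 174.0]
ee_rot: [0.999, 0.04, -0.001, -0.0]
contact_force: [1.2, 0.5, -1.2]
gripper_width: 24.6
grasp_force: 59.7
clock: 19.5
position: [526.0, -75.8, 84.5]
ee_rot: [0.999, 0.04, -0.001, 0.0]
contact_force: [0.7, 0.5, -2.0]
gripper_width: 24.3
grasp_force: 59.7
turn [ 0.03  0.08 -0.02] shift mm [ 0.2 -0.3 43.5] |clock 19.5 w 24.3 g 59.7 F [ 0.7  0.5 -2. ]
```

```bash
python3 -m pendant '[[0,0,0.02,0,0,0,0.015],[0,0,0.015,0,0,0,0.015],[0,0,0.008,0,0,0,0.015],[0,0,0.002,0,0,0,0.015],[0,0,0,0,0,0,0.015]]'
python3 -m pendant '[[0,0,0.001,0,0,0,0.015],[0,0,0,0,0,0,0.015]]'
python3 -m pendant '[[0,0,0.0008,0,0,0,0.015],[0,0,0,0,0,0,0.015]]'
```

```text
clock: 20.0
position: [526.8, -75.6, 40.5]
ee_rot: [0.999, 0.04, 0.001, 0.0]
contact_force: [-1.0, 0.7, -1.5]
gripper_width: 24.5
grasp_force: 59.7
clock: 20.2
position: [526.6, -75.7, 39.3]
ee_rot: [0.999, 0.04, 0.001, -0.0]
contact_force: [1.0, 0.3, -1.1]
gripper_width: 23.9
grasp_force: 59.7
clock: 20.4
position: [526.6, -75.7, 39.0]
ee_rot: [0.999, 0.04, 0.001, 0.0]
contact_force: [-1.7, 0.3, 5.3]
gripper_width: 24.6
grasp_force: 60.5
```

```bash
python3 -m pendant '[[0,0,0,0,0,0,0.05],[0,0,0,0,0,0,0.05],[0,0,0,0,0,0,0.05],[0,0,0,0,0,0,0.05]]'
python3 -m pendant '[[0,0,-0.03,0,0,0,0.05],[0,0,-0.03,0,0,0,0.05],[0,0,-0.04,0,0,0,0.05],[0,0,-0.04,0,0,0,0.08],[0,0,0,0,0,0,0.08]]'
python3 - <<'E'
from h import *
d=cam("top")
m=mask(d,(13,150,200),(18,255,255),(125,235,225,280)); m=cv2.morphologyEx(m,cv2.MORPH_OPEN,np.ones((3,3)))
q=rect(d,m,35); print("stone",q)
c=q[0]
goto(507,309,150,-95.7)
s=cam("scene"); m=mask(s,(12,150,180),(20,255,255),(345,165,425,195)); m=cv2.morphologyEx(m,cv2.MORPH_OPEN,np.ones((3,3))); print("scene stone",rect(s,m,35))
a=cv2.resize(d["bgr"][180:320,115:245],None,fx=4,fy=4); b=cv2.resize(s["bgr"][150:260,220:450],None,fx=3.4,fy=3.4)[:560]
cv2.imwrite("pics/c1.png",a); cv2.imwrite("pics/c2.png",b)
E
```

```text
clock: 20.8
position: [526.2, -75.7, 37.8]
ee_rot: [0.999, 0.04, 0.0, 0.0]
contact_force: [0.5, -0.1, -0.4]
gripper_width: 50.0
grasp_force: 0.0
clock: 21.3
position: [529.6, -75.7, 183.8]
ee_rot: [0.999, 0.04, 0.006, 0.0]
contact_force: [0.5, 1.0, 0.2]
gripper_width: 76.9
grasp_force: 0.0
stone ((507.5447998046875, 323.8603515625), (170.5762481689453, 48.67909622192383), 84.02558898925781)
turn [ -0.37  -0.28 100.27] shift mm [-380.6   58.8   30.8] |clock 21.4 w 80.3 g 0.0 F [-0.4  1.2 -0.8]
scene stone ((578.1416625976562, 313.53662109375), (17.797611236572266, 9.012280464172363), 77.67247772216797)
```

View pics/c1.png

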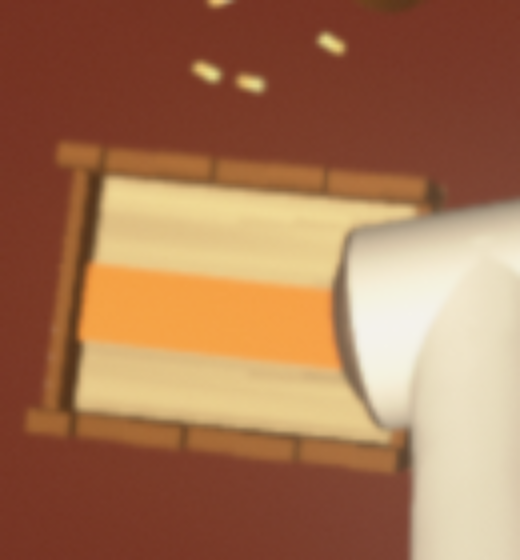

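View pics/c2.png

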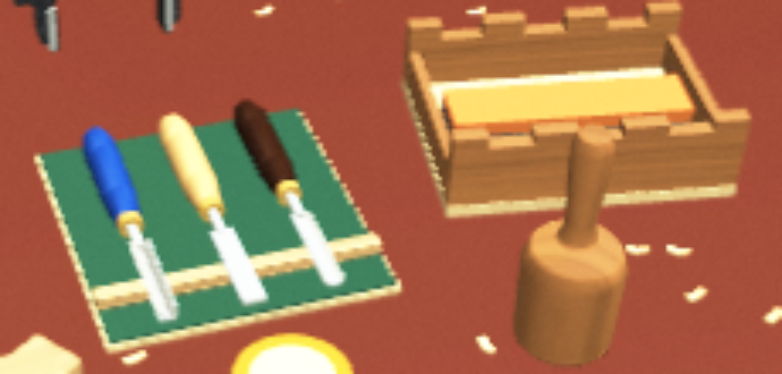

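All three tools lie side by side on the felt with blades on the batten. The stone is in the till well with its visible +y end at crop (85,300), so its centre is about (506,309.6). Next I rotate and go above it.

```bash
python3 -m pendant '[[0,0,0,0,0,8.37,0.08],[0,0,0,0,0,8.37,0.08],[0,0,0,0,0,8.37,0.08],[0,0,0,0,0,8.37,0.08],[0,0,0,0,0,8.37,0.08],[0,0,0,0,0,8.37,0.08],[0,0,0,0,0,8.37,0.08],[0,0,0,0,0,8.37,0.08],[0,0,0,0,0,8.37,0.08],[0,0,0,0,0,8.37,0.08],[0,0,0,0,0,8.37,0.08],[0,0,0,0,0,8.37,0.08]]'
python3 -m pendant '[[-0.032,0.005,0,0,0,0,0.08],[-0.032,0.005,0,0,0,0,0.08],[-0.032,0.005,0,0,0,0,0.08],[-0.032,0.005,0,0,0,0,0.08],[-0.032,0.005,0,0,0,0,0.08],[-0.032,0.005,0,0,0,0,0.08],[-0.032,0.005,0,0,0,0,0.08],[-0.032,0.005,0,0,0,0,0.08],[-0.032,0.005,0,0,0,0,0.08],[-0.032,0.005,0,0,0,0,0.08],[-0.032,0.005,0,0,0,0,0.08],[-0.032,0.005,0,0,0,0,0.08]]'
python3 -m pendant '[[0,0,0.02,0,0,0,0.08],[0,0,0.02,0,0,0,0.08],[0,0,0.02,0,0,0,0.08],[0,0,0,0,0,0,0.08],[0,0,0,0,0,0,0.08]]'
python3 -c "
from h import *
goto(506.1,309.6,41,-95.9)"
```

```text
clock: 22.6
position: [525.0, -75.8, 175.6]
ee_rot: [-0.667, 0.745, 0.001, -0.002]
contact_force: [0.7, -0.3, 0.1]
gripper_width: 79.9
grasp_force: 0.0
clock: 23.8
position: [504.7, 313.0, 175.5]
ee_rot: [-0.67, 0.743, 0.0, -0.002]
contact_force: [0.6, -0.8, -0.1]
gripper_width: 79.8
grasp_force: 0.0
clock: 24.3
position: [505.4, 311.9, 116.6]
ee_rot: [-0.67, 0.742, -0.0, -0.002]
contact_force: [-0.2, -0.2, 0.7]
gripper_width: 79.9
grasp_force: 0.0
turn [ 0.1  -0.15  0.02] shift mm [ 2.2 -0.9 75.6] |clock 24.3 w 79.9 g 0.0 F [-0.2 -0.2  0.7]
```

```bash
python3 -m pendant '[[0.0022,-0.0009,0.02,0,0,0,0.07],[0,0,0.02,0,0,0,0.07],[0,0,0.02,0,0,0,0.07],[0,0,0.0125,0,0,0,0.07],[0,0,0,0,0,0,0.07],[0,0,0,0,0,0,0.07]]'
python3 -m pendant '[[0,0,0,0,0,0,0.035],[0,0,0,0,0,0,0.035],[0,0,0,0,0,0,0.035],[0,0,0,0,0,0,0.035],[0,0,0,0,0,0,0.035]]'
python3 -m pendant '[[0,0,-0.01,0,0,0,0.035],[0,0,0,0,0,0,0.035]]'
```

```text
clock: 24.9
position: [507.0, 310.5, 46.1]
ee_rot: [-0.67, 0.742, -0.0, 0.001]
contact_force: [0.5, 0.1, 1.2]
gripper_width: 70.0
grasp_force: 0.0
clock: 25.4
position: [507.1, 310.8, 47.0]
ee_rot: [-0.67, 0.742, -0.0, 0.001]
contact_force: [-2.9, 0.2, 6.2]
gripper_width: 48.4
grasp_force: 64.8
clock: 25.6
position: [506.6, 310.3, 56.1]
ee_rot: [-0.67, 0.743, 0.0, 0.001]
contact_force: [0.9, 0.4, -4.4]
gripper_width: 48.1
grasp_force: 63.6
```

```bash
python3 -m pendant '[[0,0,-0.015,0,0,0,0.035],[0,0,-0.02,0,0,0,0.035],[0,0,-0.025,0,0,0,0.035],[0,0,-0.025,0,0,0,0.035],[0,0,-0.02,0,0,0,0.035],[0,0,0,0,0,0,0.035]]'
python3 -c "
from h import *
goto(495.7,-304.2,160,-175.65)
goto(506,310,160,-95.9)
s=cam('scene'); cv2.imwrite('pics/d1.png',cv2.resize(s['bgr'][60:230,280:480],None,fx=3.5,fy=3.5))"
```

```text
clock: 26.2
position: [507.6, 311.1, 162.9]
ee_rot: [-0.67, 0.742, 0.0, 0.003]
contact_force: [0.7, 1.0, -4.1]
gripper_width: 47.9
grasp_force: 63.7
turn [-1.000e-02  3.700e-01  7.978e+01] shift mm [  58.5 -612.6    2.9] |clock 26.2 w 47.9 g 63.7 F [ 0.7  1.  -4.1]
turn [-0.23  0.26  0.03] shift mm [1.2 1.5 2.9] |clock 26.2 w 47.9 g 63.7 F [ 0.7  1.  -4.1]
```

View pics/d1.png

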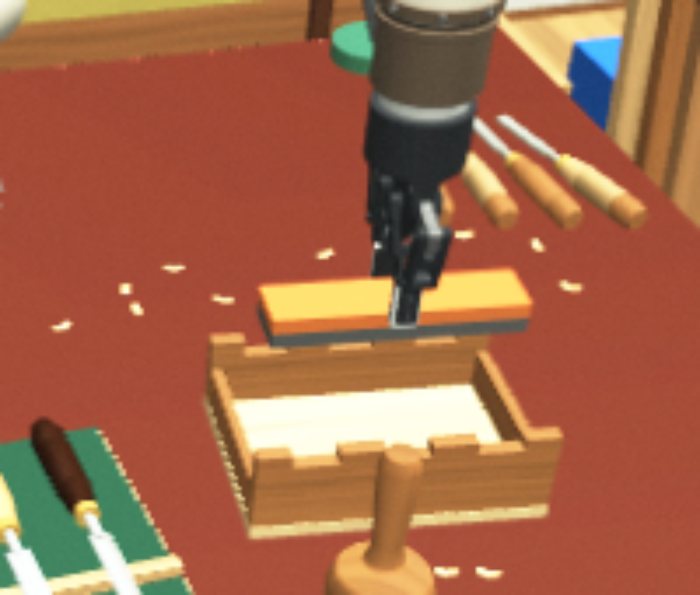

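The stone is held level and near its middle. I rotate it and carry it across at height.

```bash
python3 -m pendant '[[0,0,0,0,0,7.98,0.035],[0,0,0,0,0,7.98,0.035],[0,0,0,0,0,7.98,0.035],[0,0,0,0,0,7.98,0.035],[0,0,0,0,0,7.98,0.035],[0,0,0,0,0,7.98,0.035],[0,0,0,0,0,7.98,0.035],[0,0,0,0,0,7.98,0.035],[0,0,0,0,0,7.98,0.035],[0,0,0,0,0,7.98,0.035]]'
python3 -m pendant '[[0.0029,-0.0306,0,0,0,0,0.035],[0.0029,-0.0306,0,0,0,0,0.035],[0.0029,-0.0306,0,0,0,0,0.035],[0.0029,-0.0306,0,0,0,0,0.035],[0.0029,-0.0306,0,0,0,0,0.035],[0.0029,-0.0306,0,0,0,0,0.035],[0.0029,-0.0306,0,0,0,0,0.035],[0.0029,-0.0306,0,0,0,0,0.035],[0.0029,-0.0306,0,0,0,0,0.035],[0.0029,-0.0306,0,0,0,0,0.035]]'
python3 -m pendant '[[0.0029,-0.0306,0,0,0,0,0.035],[0.0029,-0.0306,0,0,0,0,0.035],[0.0029,-0.0306,0,0,0,0,0.035],[0.0029,-0.0306,0,0,0,0,0.035],[0.0029,-0.0306,0,0,0,0,0.035],[0.0029,-0.0306,0,0,0,0,0.035],[0.0029,-0.0306,0,0,0,0,0.035],[0.0029,-0.0306,0,0,0,0,0.035],[0.0029,-0.0306,0,0,0,0,0.035],[0.0029,-0.0306,0,0,0,0,0.035]]'
python3 -m pendant '[[0,0,0.02,0,0,0,0.035],[0,0,0.02,0,0,0,0.035],[0,0,0.02,0,0,0,0.035],[0,0,0.015,0,0,0,0.035],[0,0,0,0,0,0,0.035],[0,0,0,0,0,0,0.035]]'
python3 - <<'E'
from h import *
goto(495.7,-304.2,60,-175.65)
d=cam("top")
cv2.imwrite("pics/e1.png",cv2.resize(d["bgr"][195:330,360:470],None,fx=4,fy=4,interpolation=2))
E
```

```text
clock: 27.25
position: [505.2, 309.2, 157.5]
ee_rot: [-0.034, 0.999, -0.001, -0.002]
contact_force: [-0.2, 1.2, -4.5]
gripper_width: 48.1
grasp_force: 63.6
clock: 28.25
position: [499.0, 1.3, 158.2]
ee_rot: [-0.037, 0.999, -0.0, -0.002]
contact_force: [0.7, -0.3, -5.4]
gripper_width: 48.6
grasp_force: 63.7
clock: 29.25
position: [493.1, -305.2, 157.7]
ee_rot: [-0.037, 0.999, 0.001, -0.002]
contact_force: [0.5, 0.1, -3.7]
gripper_width: 48.5
grasp_force: 63.7
clock: 29.85
position: [493.9, -304.3, 84.0]
ee_rot: [-0.038, 0.999, 0.0, -0.001]
contact_force: [0.8, -0.3, -3.5]
gripper_width: 48.1
grasp_force: 63.8
turn [ 0.05 -0.15 -0.04] shift mm [-1.8  0.  24. ] |clock 29.9 w 48.1 g 63.8 F [ 0.8 -0.3 -3.5]
```

View pics/e1.png

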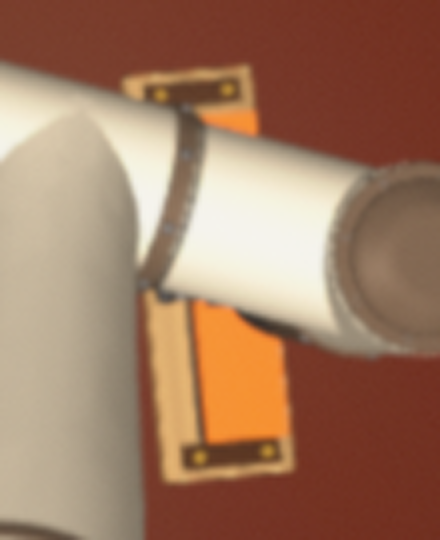

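Both ends of the stone show past the arm: the upper end at crop v≈108, the lower at v≈442, just inside the stops (still above the holder). I'll measure the stone centre against the TCP.

```bash
python3 - <<'E'
from h import *
d=cam("top")
m=mask(d,(10,190,200),(17,255,255),(395,215,440,312)); m=cv2.morphologyEx(m,cv2.MORPH_OPEN,np.ones((2,2)))
p=w(d,pts(m),72)[:,:2]; print(len(p),cv2.minAreaRect(p.astype(np.float32)))
a=np.radians(4.35);ex=np.array([np.cos(a),np.sin(a)]);ey=np.array([-ex[1],ex[0]])
C=np.array([495.7,-304.2]); q=(p-C)
lx=q@ex;ly=q@ey; print("x range",lx.min(),lx.max(),"y range lower end",ly[lx<-60].min(),ly[lx<-60].max(),"upper",ly[lx>60].min(),ly[lx>60].max())
# stop inner edges and holder edges in holder frame
cl=lambda l,z:[(np.array(x)[:2]-C)@np.c_[ex,ey] for x in w(d,[(360+(u+.5)/4-.5,195+(v+.5)/4-.5) for u,v in l],z)]
print("stops outer/inner z28",np.round(cl([(191,83),(195,103),(233,446),(236,465)],28),1))
print("holder corners z16",np.round(cl([(126,80),(249,66),(294,470),(167,483)],16),1))
E
```

```text
622 ((490.5606689453125, -307.7329406738281), (197.654541015625, 50.8980827331543), 4.3797526359558105)
x range -104.22220674686591 93.44344117428717 y range lower end -28.619624586878672 22.28589648433984 upper -27.279576001219276 -9.139905373427037
stops outer/inner z28 [[ 122.2    1.2]
 [ 109.1    0. ]
 [-110.4   -1.4]
 [-122.5   -2.1]]
holder corners z16 [[ 128.8   40.7]
 [ 131.5  -41.3]
 [-130.3  -42.3]
 [-131.    40.4]]
```

```bash
python3 -m pendant '[[-0.0045,0.002,0.007,0,0,0,0.035],[0,0,0.007,0,0,0,0.035],[0,0,0,0,0,0,0.035],[0,0,0,0,0,0,0.035]]'
cat > st.py <<'E'
from h import *
import sys
z=float(sys.argv[1])
d=cam("top")
m=mask(d,(10,190,200),(17,255,255),(395,215,440,312)); m=cv2.morphologyEx(m,cv2.MORPH_OPEN,np.ones((2,2)))
p=w(d,pts(m),z)[:,:2]; print(len(p),cv2.minAreaRect(p.astype(np.float32)))
a=np.radians(4.35);ex=np.array([np.cos(a),np.sin(a)]);ey=np.array([-ex[1],ex[0]])
q=p-np.array([495.7,-304.2]);lx=q@ex;ly=q@ey;k=lx<-60
print("x %.1f..%.1f mid %.1f y low end %.1f..%.1f mid %.1f"%(lx.min(),lx.max(),(lx.min()+lx.max())/2,ly[k].min(),ly[k].max(),(ly[k].min()+ly[k].max())/2))
goto(495.7,-304.2,53,-175.65)
E
python3 st.py 58
```

```text
clock: 30.35
position: [498.8, -302.1, 71.0]
ee_rot: [-0.038, 0.999, 0.0, -0.0]
contact_force: [-0.2, -0.3, -4.7]
gripper_width: 48.3
grasp_force: 63.8
577 ((495.7398681640625, -304.3729553222656), (196.0185546875, 48.145713806152344), 3.8928472995758057)
x -98.0..97.9 mid -0.0 y low end -23.6..24.7 mid 0.5
turn [-0.01 -0.   -0.03] shift mm [ 3.5 -1.8 18.3] |clock 30.4 w 48.4 g 63.8 F [ 0.1  0.8 -5.1]
```

```bash
python3 -m pendant '[[0,-0.0008,0.007,0,0,0,0.035],[0,0,0.006,0,0,0,0.035],[0,0,0.0015,0,0,0,0.035],[0,0,0,0,0,0,0.035],[0,0,0,0,0,0,0.035]]'
python3 -m pendant '[[0,0,0.001,0,0,0,0.035],[0,0,0,0,0,0,0.035]]'
python3 -m pendant '[[0,0,0.001,0,0,0,0.035],[0,0,0,0,0,0,0.035]]'
python3 st.py 42
```

```text
clock: 30.9
position: [499.2, -303.0, 56.8]
ee_rot: [-0.038, 0.999, -0.0, -0.0]
contact_force: [0.0, -0.4, -4.7]
gripper_width: 48.1
grasp_force: 63.8
clock: 31.1
position: [499.1, -303.0, 55.9]
ee_rot: [-0.038, 0.999, -0.0, 0.0]
contact_force: [0.3, 0.1, -5.1]
gripper_width: 47.9
grasp_force: 63.8
clock: 31.3
position: [499.0, -303.0, 54.8]
ee_rot: [-0.038, 0.999, 0.0, -0.0]
contact_force: [-0.3, 0.7, -3.9]
gripper_width: 48.3
grasp_force: 63.8
554 ((495.3400573730469, -304.7620849609375), (195.1850128173828, 48.13536071777344), 4.181347846984863)
x -98.0..97.2 mid -0.4 y low end -24.4..23.8 mid -0.3
turn [ 0.   -0.   -0.04] shift mm [ 3.4 -1.   1.8] |clock 31.4 w 48.6 g 63.8 F [ 0.7  0.2 -4.3]
```

```bash
python3 -m pendant '[[0,0,0.001,0,0,0,0.035],[0,0,0,0,0,0,0.035]]'
python3 -m pendant '[[0,0,0.0008,0,0,0,0.035],[0,0,0,0,0,0,0.035]]'
python3 -m pendant '[[0,0,0.0006,0,0,0,0.035],[0,0,0,0,0,0,0.035]]'
```

```text
clock: 31.55
position: [498.9, -303.0, 53.7]
ee_rot: [-0.038, 0.999, 0.0, -0.0]
contact_force: [0.3, 0.5, -4.6]
gripper_width: 48.1
grasp_force: 63.8
clock: 31.75
position: [499.1, -303.0, 53.1]
ee_rot: [-0.038, 0.999, -0.0, 0.0]
contact_force: [-0.3, -0.0, -3.8]
gripper_width: 48.3
grasp_force: 63.9
clock: 31.95
position: [499.1, -303.0, 53.1]
ee_rot: [-0.038, 0.999, -0.0, 0.0]
contact_force: [-1.2, 2.2, 0.8]
gripper_width: 48.0
grasp_force: 64.4
```

```bash
python3 -m pendant '[[0,0,0.0003,0,0,0,0.035],[0,0,0,0,0,0,0.035],[0,0,0,0,0,0,0.07],[0,0,0,0,0,0,0.07],[0,0,0,0,0,0,0.07],[0,0,0,0,0,0,0.07]]'
python3 -m pendant '[[0,0,-0.02,0,0,0,0.07],[0,0,-0.03,0,0,0,0.07],[0,0,-0.04,0,0,0,0.07],[0,0,-0.04,0,0,0,0.07],[0,0,0,0,0,0,0.05]]'
python3 -m pendant '[[0,0,0,0,0,-8.58,0.05],[0,0,0,0,0,-8.58,0.05],[0,0,0,0,0,-8.58,0.05],[0,0,0,0,0,-8.58,0.05],[0,0,0,0,0,-8.58,0.05],[0,0,0,0,0,-8.58,0.05],[0,0,0,0,0,-8.58,0.05],[0,0,0,0,0,-8.58,0.05],[0,0,0,0,0,-8.58,0.05],[0,0,0,0,0,-8.58,0.05],[0,0,0,0,0,-8.58,0.05]]'
python3 -m pendant '[[0,0,0,0,0,-8.58,0.05],[0,0,0,0,0,-8.58,0.05],[0,0,0,0,0,-8.58,0.05],[0,0,0,0,0,-8.58,0.05],[0,0,0,0,0,-8.58,0.05],[0,0,0,0,0,-8.58,0.05],[0,0,0,0,0,-8.58,0.05],[0,0,0,0,0,-8.58,0.05],[0,0,0,0,0,-8.58,0.05],[0,0,0,0,0,-8.58,0.05]]'
python3 -c "
from h import *
goto(526.4,-75.7,178,4.6)"
```

```text
clock: 32.55
position: [499.3, -303.1, 52.1]
ee_rot: [-0.038, 0.999, -0.0, 0.0]
contact_force: [0.3, -0.5, -0.8]
gripper_width: 69.6
grasp_force: 0.0
clock: 33.05
position: [502.5, -304.5, 188.8]
ee_rot: [-0.038, 0.999, -0.003, 0.006]
contact_force: [0.7, -0.1, 0.5]
gripper_width: 57.0
grasp_force: 0.0
clock: 34.15
position: [499.0, -302.9, 181.6]
ee_rot: [0.761, -0.649, -0.0, 0.0]
contact_force: [-0.2, 0.3, -0.5]
gripper_width: 50.1
grasp_force: 0.0
clock: 35.15
position: [499.0, -302.9, 181.6]
ee_rot: [0.999, 0.042, -0.0, -0.0]
contact_force: [-0.2, -0.3, -1.2]
gripper_width: 50.2
grasp_force: 0.0
turn [-0.01  0.02  0.24] shift mm [  45.6 -224.3    3.6] |clock 35.1 w 50.2 g 0.0 F [-0.2 -0.3 -1.2]
```

```bash
python3 -m pendant '[[0,0,0,0,0,0.24,0.05],[0.0046,-0.0224,0,0,0,0,0.05],[0.0046,-0.0224,0,0,0,0,0.05],[0.0046,-0.0224,0,0,0,0,0.05],[0.0046,-0.0224,0,0,0,0,0.05],[0.0046,-0.0224,0,0,0,0,0.05],[0.0046,-0.0224,0,0,0,0,0.05],[0.0046,-0.0224,0,0,0,0,0.05],[0.0046,-0.0224,0,0,0,0,0.05],[0.0046,-0.0224,0,0,0,0,0.05],[0.0046,-0.0224,0,0,0,0,0.05]]'
python3 -m pendant '[[0,0,0.03,0,0,0,0.05],[0,0,0.03,0,0,0,0.05],[0,0,0.02,0,0,0,0.05],[0,0,0,0,0,0,0.05],[0,0,0,0,0,0,0.05]]'
python3 st.py 41
python3 -c "
from h import *
goto(526.4,-75.7,38,4.6)"
```

```text
clock: 36.25
position: [528.3, -75.3, 181.9]
ee_rot: [0.999, 0.035, 0.0, -0.0]
contact_force: [-0.4, -0.4, 0.2]
gripper_width: 49.9
grasp_force: 0.0
clock: 36.75
position: [528.7, -76.3, 102.3]
ee_rot: [0.999, 0.036, -0.0, 0.0]
contact_force: [0.2, 0.2, -0.2]
gripper_width: 50.0
grasp_force: 0.0
1482 ((495.8898620605469, -304.9718322753906), (195.91172790527344, 49.067283630371094), 4.056251525878906)
x -97.9..98.1 mid 0.1 y low end -24.6..23.8 mid -0.4
turn [-1.7000e-01 -3.0000e-02  1.7984e+02] shift mm [  50.7 -224.8   50.1] |clock 36.8 w 50.0 g 0.0 F [ 0.2 -0.4  0.3]
turn [ 0.02 -0.11 -0.41] shift mm [-2.8 -0.7 65.1] |clock 36.8 w 50.0 g 0.0 F [ 0.2 -0.4  0.3]
```

The stone now lies unobstructed in the top view, centred within about 1 mm. Next I pick up the blue tool.

```bash
python3 -m pendant '[[-0.0028,-0.0007,0.02,0,0,-0.41,0.05],[0,0,0.02,0,0,0,0.05],[0,0,0.015,0,0,0,0.05],[0,0,0.008,0,0,0,0.05],[0,0,0,0,0,0,0.05],[0,0,0,0,0,0,0.05]]'
python3 -c "
from h import *
goto(526.4,-75.7,38.5,4.6)"
```

```text
clock: 37.4
position: [526.4, -75.6, 40.2]
ee_rot: [0.999, 0.041, 0.001, -0.0]
contact_force: [-0.0, -0.1, 0.4]
gripper_width: 50.1
grasp_force: 0.0
turn [ 0.   -0.12  0.06] shift mm [0.  0.1 1.7] |clock 37.4 w 50.1 g 0.0 F [-0.  -0.1  0.4]
```

```bash
python3 -m pendant '[[0,0,0.001,0,0,0,0.05],[0,0,0,0,0,0,0.05],[0,0,0,0,0,0,0.015],[0,0,0,0,0,0,0.015],[0,0,0,0,0,0,0.015],[0,0,0,0,0,0,0.015],[0,0,0,0,0,0,0.015]]'
python3 -m pendant '[[0,0,-0.01,0,0,0,0.015],[0,0,-0.02,0,0,0,0.015],[0,0,-0.03,0,0,0,0.015],[0,0,-0.04,0,0,0,0.015],[0,0,-0.03,0,0,0,0.015],[0,0,0,0,0,0,0.015],[0,0,0,0,0,0,0.015]]'
python3 -c "
from h import *
goto(467.4,241,178,-6.3)"
```

```text
clock: 38.1
position: [525.7, -75.7, 38.7]
ee_rot: [0.999, 0.041, 0.0, 0.0]
contact_force: [-1.1, 0.5, 5.5]
gripper_width: 24.6
grasp_force: 60.4
clock: 38.8
position: [525.1, -75.6, 168.5]
ee_rot: [0.999, 0.04, 0.0, -0.0]
contact_force: [-0.2, 0.2, -1.8]
gripper_width: 24.4
grasp_force: 59.7
turn [-0.05 -0.04 10.94] shift mm [ -92.1 -308.3   -9.5] |clock 38.8 w 24.4 g 59.7 F [-0.2  0.2 -1.8]
```

```bash
python3 -m pendant '[[0,0,0,0,0,5.47,0.015],[0,0,0,0,0,5.47,0.015],[-0.0093,-0.0308,-0.001,0,0,0,0.015],[-0.0093,-0.0308,-0.001,0,0,0,0.015],[-0.0093,-0.0308,-0.001,0,0,0,0.015],[-0.0093,-0.0308,-0.001,0,0,0,0.015],[-0.0093,-0.0308,-0.001,0,0,0,0.015],[-0.0093,-0.0308,-0.001,0,0,0,0.015],[-0.0093,-0.0308,-0.001,0,0,0,0.015],[-0.0093,-0.0308,-0.001,0,0,0,0.015],[-0.0093,-0.0308,-0.001,0,0,0,0.015],[-0.0093,-0.0308,-0.001,0,0,0,0.015]]'
python3 -m pendant '[[0,0,0.03,0,0,0,0.015],[0,0,0.03,0,0,0,0.015],[0,0,0.012,0,0,0,0.015],[0,0,0,0,0,0,0.015],[0,0,0,0,0,0,0.015]]'
python3 -c "
from h import *
goto(466.5,241,86,-6.3)"
```

```text
clock: 40.0
position: [465.2, 241.1, 176.1]
ee_rot: [0.998, -0.055, -0.002, 0.001]
contact_force: [1.0, 0.0, -1.1]
gripper_width: 24.6
grasp_force: 59.7
clock: 40.5
position: [467.1, 240.6, 106.3]
ee_rot: [0.999, -0.055, 0.0, 0.0]
contact_force: [0.3, -0.1, -1.4]
gripper_width: 24.5
grasp_force: 59.6
turn [ 0.02 -0.01  0.03] shift mm [-0.7 -0.3 20.3] |clock 40.5 w 24.5 g 59.6 F [ 0.3 -0.1 -1.4]
```

```bash
python3 -m pendant '[[-0.0007,-0.0003,0.01,0,0,0,0.015],[0,0,0.007,0,0,0,0.015],[0,0,0.0015,0,0,0,0.015],[0,0,0,0,0,0,0.015],[0,0,0,0,0,0,0.015]]'
python3 -m pendant '[[0,0,0.001,0,0,0,0.015],[0,0,0,0,0,0,0.015]]'
python3 -m pendant '[[0,0,0.0008,0,0,0,0.015],[0,0,0,0,0,0,0.015]]'
```

```text
clock: 41.0
position: [466.2, 241.1, 87.9]
ee_rot: [0.999, -0.055, 0.0, -0.0]
contact_force: [0.8, -0.1, -1.3]
gripper_width: 24.3
grasp_force: 59.7
clock: 41.2
position: [466.1, 241.1, 86.7]
ee_rot: [0.998, -0.055, 0.0, -0.0]
contact_force: [-0.2, -0.5, -1.5]
gripper_width: 24.6
grasp_force: 59.7
clock: 41.4
position: [466.1, 241.1, 85.9]
ee_rot: [0.999, -0.055, 0.0, -0.0]
contact_force: [1.0, 0.1, -1.1]
gripper_width: 24.3
grasp_force: 59.7
```

```bash
python3 -m pendant '[[0,0,0.0006,0,0,0,0.015],[0,0,0,0,0,0,0.015]]'
python3 -m pendant '[[0,0,0.0006,0,0,0,0.015],[0,0,0,0,0,0,0.015]]'
```

```text
clock: 41.6
position: [466.1, 241.1, 85.7]
ee_rot: [0.999, -0.055, 0.0, -0.0]
contact_force: [-1.7, -0.2, 4.1]
gripper_width: 24.5
grasp_force: 60.2
clock: 41.8
position: [466.1, 241.1, 85.7]
ee_rot: [0.999, -0.055, 0.0, -0.0]
contact_force: [-1.6, -0.5, 8.1]
gripper_width: 24.3
grasp_force: 60.8
```

Seated. I release it and go back for the pale chisel.

```bash
python3 -m pendant '[[0,0,-0.0006,0,0,0,0.015],[0,0,0,0,0,0,0.05],[0,0,0,0,0,0,0.05],[0,0,0,0,0,0,0.05],[0,0,0,0,0,0,0.05]]'
python3 -m pendant '[[0,0,-0.02,0,0,0,0.05],[0,0,-0.03,0,0,0,0.05],[0,0,-0.04,0,0,0,0.05],[0,0,-0.01,0,0,0,0.05],[0,0,0,0,0,0,0.05],[0,0,0,0,0,0,0.05]]'
python3 -c "
from h import *
goto(521.2,-10.6,178,4.6)"
```

```text
clock: 42.3
position: [466.1, 241.0, 85.0]
ee_rot: [0.998, -0.055, -0.0, 0.0]
contact_force: [0.3, -0.2, -0.1]
gripper_width: 49.9
grasp_force: 0.0
clock: 42.9
position: [465.4, 240.6, 184.2]
ee_rot: [0.998, -0.055, -0.001, 0.0]
contact_force: [0.2, -0.7, -0.2]
gripper_width: 49.9
grasp_force: 0.0
turn [  0.04   0.09 -10.9 ] shift mm [ 35.5 254.8   6.2] |clock 42.9 w 49.9 g 0.0 F [ 0.2 -0.7 -0.2]
```

```bash
python3 -m pendant '[[0,0,0,0,0,-5.45,0.05],[0,0,0,0,0,-5.45,0.05],[0.0035,0.0255,0,0,0,0,0.05],[0.0035,0.0255,0,0,0,0,0.05],[0.0035,0.0255,0,0,0,0,0.05],[0.0035,0.0255,0,0,0,0,0.05],[0.0035,0.0255,0,0,0,0,0.05],[0.0035,0.0255,0,0,0,0,0.05],[0.0035,0.0255,0,0,0,0,0.05],[0.0035,0.0255,0,0,0,0,0.05],[0.0035,0.0255,0,0,0,0,0.05],[0.0035,0.0255,0,0,0,0,0.05]]'
python3 -m pendant '[[0,0,0.03,0,0,0,0.05],[0,0,0.03,0,0,0,0.05],[0,0,0.02,0,0,0,0.05],[0,0,0,0,0,0,0.05],[0,0,0,0,0,0,0.05]]'
python3 -c "
from h import *
goto(521.2,-10.6,38.5,4.6)"
```

```text
clock: 44.1
position: [520.5, -11.6, 183.0]
ee_rot: [0.999, 0.04, -0.002, 0.0]
contact_force: [-0.1, 0.2, -1.4]
gripper_width: 49.7
grasp_force: 0.0
clock: 44.6
position: [521.0, -10.6, 104.2]
ee_rot: [0.999, 0.04, -0.001, 0.0]
contact_force: [0.8, 1.1, -0.2]
gripper_width: 49.9
grasp_force: 0.0
turn [0.05 0.16 0.04] shift mm [ 0.2  0.  65.7] |clock 44.6 w 49.9 g 0.0 F [ 0.8  1.1 -0.2]
```

```bash
python3 -m pendant '[[0,0,0.02,0,0,0,0.05],[0,0,0.02,0,0,0,0.05],[0,0,0.015,0,0,0,0.05],[0,0,0.01,0,0,0,0.05],[0,0,0,0,0,0,0.05],[0,0,0,0,0,0,0.05]]'
python3 -m pendant '[[0,0,0,0,0,0,0.015],[0,0,0,0,0,0,0.015],[0,0,0,0,0,0,0.015],[0,0,0,0,0,0,0.015],[0,0,0,0,0,0,0.015]]'
python3 -m pendant '[[0,0,-0.01,0,0,0,0.015],[0,0,-0.02,0,0,0,0.015],[0,0,-0.03,0,0,0,0.015],[0,0,-0.04,0,0,0,0.015],[0,0,-0.035,0,0,0,0.015],[0,0,0,0,0,0,0.015],[0,0,0,0,0,0,0.015]]'
python3 -c "
from h import *
goto(465.6,313,180,-6.9)"
```

```text
clock: 45.2
position: [522.2, -10.1, 41.0]
ee_rot: [0.999, 0.041, 0.001, -0.0]
contact_force: [-0.9, 0.1, 0.5]
gripper_width: 50.0
grasp_force: 0.0
clock: 45.7
position: [522.2, -10.2, 41.5]
ee_rot: [0.999, 0.041, 0.001, -0.0]
contact_force: [-1.6, 1.1, 6.1]
gripper_width: 24.3
grasp_force: 60.5
clock: 46.4
position: [521.1, -10.3, 176.0]
ee_rot: [0.999, 0.04, 0.001, -0.001]
contact_force: [-0.7, 0.1, -2.3]
gripper_width: 24.2
grasp_force: 59.7
turn [-0.07 -0.07 11.49] shift mm [ -93.9 -314.3   -4. ] |clock 46.4 w 24.2 g 59.7 F [-0.7  0.1 -2.3]
```

```bash
python3 -m pendant '[[0,0,0,0,0,5.75,0.015],[0,0,0,0,0,5.75,0.015],[-0.0093,-0.0314,-0.0005,0,0,0,0.015],[-0.0093,-0.0314,-0.0005,0,0,0,0.015],[-0.0093,-0.0314,-0.0005,0,0,0,0.015],[-0.0093,-0.0314,-0.0005,0,0,0,0.015],[-0.0093,-0.0314,-0.0005,0,0,0,0.015],[-0.0093,-0.0314,-0.0005,0,0,0,0.015],[-0.0093,-0.0314,-0.0005,0,0,0,0.015],[-0.0093,-0.0314,-0.0005,0,0,0,0.015],[-0.0093,-0.0314,-0.0005,0,0,0,0.015],[-0.0093,-0.0314,-0.0005,0,0,0,0.015]]'
python3 -m pendant '[[0,0,0.03,0,0,0,0.015],[0,0,0.03,0,0,0,0.015],[0,0,0.01,0,0,0,0.015],[0,0,0,0,0,0,0.015],[0,0,0,0,0,0,0.015]]'
python3 -c "
from h import *
goto(466.5,313,89,-6.9)"
```

```text
clock: 47.6
position: [465.4, 312.9, 178.1]
ee_rot: [0.998, -0.06, -0.002, 0.002]
contact_force: [-0.1, -1.0, -2.1]
gripper_width: 24.4
grasp_force: 59.8
clock: 48.1
position: [467.2, 312.6, 110.5]
ee_rot: [0.998, -0.06, 0.0, 0.0]
contact_force: [0.7, -0.0, -0.5]
gripper_width: 24.2
grasp_force: 59.7
turn [ 0.   -0.03  0.03] shift mm [-0.8 -0.3 21.5] |clock 48.1 w 24.2 g 59.7 F [ 0.7 -0.  -0.5]
```

```bash
python3 -m pendant '[[-0.0008,-0.0003,0.01,0,0,0,0.015],[0,0,0.008,0,0,0,0.015],[0,0,0.0015,0,0,0,0.015],[0,0,0,0,0,0,0.015],[0,0,0,0,0,0,0.015]]'
python3 -m pendant '[[0,0,0.001,0,0,0,0.015],[0,0,0,0,0,0,0.015]]'
python3 -m pendant '[[0,0,0.0008,0,0,0,0.015],[0,0,0,0,0,0,0.015]]'
```

```text
clock: 48.6
position: [466.2, 313.0, 91.0]
ee_rot: [0.998, -0.06, 0.0, -0.0]
contact_force: [-0.7, 0.1, -1.4]
gripper_width: 24.3
grasp_force: 59.8
clock: 48.8
position: [466.0, 313.0, 89.8]
ee_rot: [0.998, -0.06, 0.0, -0.0]
contact_force: [1.0, 0.4, -2.0]
gripper_width: 24.3
grasp_force: 59.8
clock: 49.0
position: [466.0, 313.0, 89.0]
ee_rot: [0.998, -0.06, 0.0, -0.0]
contact_force: [-0.1, -0.2, -2.2]
gripper_width: 24.4
grasp_force: 59.8
```

```bash
python3 -m pendant '[[0,0,0.0006,0,0,0,0.015],[0,0,0,0,0,0,0.015]]'
python3 -m pendant '[[0,0,0.0005,0,0,0,0.015],[0,0,0,0,0,0,0.015]]'
```

```text
clock: 49.2
position: [466.1, 313.0, 88.5]
ee_rot: [0.998, -0.06, 0.0, -0.0]
contact_force: [0.2, -0.9, -0.9]
gripper_width: 24.1
grasp_force: 59.9
clock: 49.4
position: [466.0, 313.0, 88.4]
ee_rot: [0.998, -0.06, 0.0, -0.0]
contact_force: [-2.2, -0.5, 3.7]
gripper_width: 24.4
grasp_force: 60.4
```

```bash
python3 -m pendant '[[0,0,0,0,0,0,0.05],[0,0,0,0,0,0,0.05],[0,0,0,0,0,0,0.05],[0,0,0,0,0,0,0.05]]'
python3 -m pendant '[[0,0,-0.02,0,0,0,0.05],[0,0,-0.03,0,0,0,0.05],[0,0,-0.04,0,0,0,0.05],[0,0,-0.005,0,0,0,0.05],[0,0,0,0,0,0,0.05],[0,0,0,0,0,0,0.05]]'
python3 -c "
from h import *
goto(515.8,54.2,178,4.6)"
```

```text
clock: 49.8
position: [466.0, 312.9, 87.6]
ee_rot: [0.998, -0.06, -0.0, 0.0]
contact_force: [-0.1, -0.2, -0.6]
gripper_width: 50.0
grasp_force: 0.0
clock: 50.4
position: [465.4, 312.4, 181.7]
ee_rot: [0.998, -0.06, -0.001, 0.001]
contact_force: [-0.2, 0.7, -1.6]
gripper_width: 49.8
grasp_force: 0.0
turn [  0.06   0.09 -11.5 ] shift mm [ 29.6 261.4   3.7] |clock 50.4 w 49.8 g 0.0 F [-0.2  0.7 -1.6]
```

```bash
python3 -m pendant '[[0,0,0,0,0,-5.75,0.05],[0,0,0,0,0,-5.75,0.05],[0.003,0.0261,0,0,0,0,0.05],[0.003,0.0261,0,0,0,0,0.05],[0.003,0.0261,0,0,0,0,0.05],[0.003,0.0261,0,0,0,0,0.05],[0.003,0.0261,0,0,0,0,0.05],[0.003,0.0261,0,0,0,0,0.05],[0.003,0.0261,0,0,0,0,0.05],[0.003,0.0261,0,0,0,0,0.05],[0.003,0.0261,0,0,0,0,0.05],[0.003,0.0261,0,0,0,0,0.05]]'
python3 -m pendant '[[0,0,0.03,0,0,0,0.05],[0,0,0.03,0,0,0,0.05],[0,0,0.02,0,0,0,0.05],[0,0,0,0,0,0,0.05],[0,0,0,0,0,0,0.05]]'
python3 -c "
from h import *
goto(515.8,54.2,38.5,4.6)"
```

```text
clock: 51.6
position: [516.2, 53.8, 181.0]
ee_rot: [0.999, 0.04, -0.002, 0.001]
contact_force: [0.5, -0.4, 0.3]
gripper_width: 49.7
grasp_force: 0.0
clock: 52.1
position: [516.7, 55.0, 102.0]
ee_rot: [0.999, 0.04, -0.001, 0.001]
contact_force: [0.5, -0.5, 0.8]
gripper_width: 50.0
grasp_force: 0.0
turn [0.06 0.12 0.04] shift mm [-0.9  0.7 63.5] |clock 52.1 w 50.0 g 0.0 F [ 0.5 -0.5  0.8]
```

```bash
python3 -m pendant '[[-0.0015,0.0007,0.02,0,0,0,0.05],[0,0,0.02,0,0,0,0.05],[0,0,0.015,0,0,0,0.05],[0,0,0.009,0,0,0,0.05],[0,0,0,0,0,0,0.05],[0,0,0,0,0,0,0.05]]'
python3 -m pendant '[[0,0,0,0,0,0,0.015],[0,0,0,0,0,0,0.015],[0,0,0,0,0,0,0.015],[0,0,0,0,0,0,0.015],[0,0,0,0,0,0,0.015]]'
python3 -m pendant '[[0,0,-0.01,0,0,0,0.015],[0,0,-0.02,0,0,0,0.015],[0,0,-0.03,0,0,0,0.015],[0,0,-0.04,0,0,0,0.015],[0,0,-0.035,0,0,0,0.015],[0,0,0,0,0,0,0.015],[0,0,0,0,0,0,0.015]]'
python3 -c "
from h import *
goto(482.2,383.5,180,-4.15)"
```

```text
clock: 52.7
position: [516.2, 54.7, 39.7]
ee_rot: [0.999, 0.041, 0.001, -0.0]
contact_force: [-0.0, 0.1, 0.8]
gripper_width: 49.9
grasp_force: 0.0
clock: 53.2
position: [516.2, 54.6, 40.0]
ee_rot: [0.999, 0.041, 0.001, -0.0]
contact_force: [-0.8, 0.9, 6.4]
gripper_width: 24.3
grasp_force: 60.3
clock: 53.9
position: [515.2, 54.4, 174.6]
ee_rot: [0.999, 0.04, 0.001, -0.001]
contact_force: [-0.4, -0.2, -2.2]
gripper_width: 24.2
grasp_force: 59.5
turn [-0.07 -0.07  8.74] shift mm [ -56.7 -325.8   -5.4] |clock 53.9 w 24.2 g 59.5 F [-0.4 -0.2 -2.2]
```

```bash
python3 -m pendant '[[0,0,0,0,0,4.37,0.015],[0,0,0,0,0,4.37,0.015],[-0.0057,-0.0326,-0.0005,0,0,0,0.015],[-0.0057,-0.0326,-0.0005,0,0,0,0.015],[-0.0057,-0.0326,-0.0005,0,0,0,0.015],[-0.0057,-0.0326,-0.0005,0,0,0,0.015],[-0.0057,-0.0326,-0.0005,0,0,0,0.015],[-0.0057,-0.0326,-0.0005,0,0,0,0.015],[-0.0057,-0.0326,-0.0005,0,0,0,0.015],[-0.0057,-0.0326,-0.0005,0,0,0,0.015],[-0.0057,-0.0326,-0.0005,0,0,0,0.015],[-0.0057,-0.0326,-0.0005,0,0,0,0.015]]'
python3 -m pendant '[[0,0,0.03,0,0,0,0.015],[0,0,0.03,0,0,0,0.015],[0,0,0.01,0,0,0,0.015],[0,0,0,0,0,0,0.015],[0,0,0,0,0,0,0.015]]'
python3 -c "
from h import *
goto(482.2,383.5,88,-4.15)"
```

```text
clock: 55.1
position: [480.8, 384.0, 176.4]
ee_rot: [0.999, -0.036, -0.002, 0.002]
contact_force: [0.1, -0.0, -0.8]
gripper_width: 24.2
grasp_force: 59.5
clock: 55.6
position: [482.5, 383.7, 109.2]
ee_rot: [0.999, -0.036, 0.0, 0.0]
contact_force: [-0.4, 0.8, -1.4]
gripper_width: 24.3
grasp_force: 59.5
turn [ 0.   -0.03  0.04] shift mm [-0.3  0.2 21.2] |clock 55.6 w 24.3 g 59.5 F [-0.4  0.8 -1.4]
```

```bash
python3 -m pendant '[[-0.0003,0.0002,0.01,0,0,0,0.015],[0,0,0.008,0,0,0,0.015],[0,0,0.0015,0,0,0,0.015],[0,0,0,0,0,0,0.015],[0,0,0,0,0,0,0.015]]'
python3 -m pendant '[[0,0,0.001,0,0,0,0.015],[0,0,0,0,0,0,0.015]]'
python3 -m pendant '[[0,0,0.0008,0,0,0,0.015],[0,0,0,0,0,0,0.015]]'
python3 -m pendant '[[0,0,0.0006,0,0,0,0.015],[0,0,0,0,0,0,0.015]]'
```

```text
clock: 56.1
position: [481.9, 383.5, 89.6]
ee_rot: [0.999, -0.036, 0.0, -0.0]
contact_force: [-0.1, -0.4, -1.3]
gripper_width: 24.3
grasp_force: 59.5
clock: 56.3
position: [481.8, 383.5, 88.5]
ee_rot: [0.999, -0.036, 0.0, -0.0]
contact_force: [0.0, 0.0, -2.3]
gripper_width: 24.0
grasp_force: 59.5
clock: 56.5
position: [481.7, 383.4, 87.5]
ee_rot: [0.999, -0.036, -0.0, 0.0]
contact_force: [0.2, 0.3, -2.0]
gripper_width: 24.7
grasp_force: 59.5
clock: 56.7
position: [481.8, 383.5, 87.1]
ee_rot: [0.999, -0.036, 0.0, -0.0]
contact_force: [0.1, -0.5, 0.6]
gripper_width: 24.0
grasp_force: 59.7
```

Contact at 87.1, as expected. I release, retreat up and to the side, and check everything.

```bash
python3 -m pendant '[[0,0,0.0004,0,0,0,0.015],[0,0,0,0,0,0,0.05],[0,0,0,0,0,0,0.05],[0,0,0,0,0,0,0.05],[0,0,0,0,0,0,0.05]]'
python3 -m pendant '[[0,0,-0.02,0,0,0,0.05],[0,0,-0.03,0,0,0,0.05],[0,0,-0.04,0,0,0,0.05],[0,0,-0.04,0,0,0,0.05],[-0.02,-0.03,0,0,0,0,0.05],[-0.02,-0.03,0,0,0,0,0.05],[-0.02,-0.03,0,0,0,0,0.05],[-0.02,-0.03,0,0,0,0,0.05],[-0.02,-0.03,0,0,0,0,0.05],[0,0,0,0,0,0,0.05],[0,0,0,0,0,0,0.05]]'
python3 st.py 41
python3 - <<'E'
from h import *
d=cam("top"); s=cam("scene")
a=cv2.resize(d["bgr"][195:310,115:235],None,fx=4,fy=4,interpolation=2)
b=cv2.resize(s["bgr"][130:260,330:450],None,fx=3.3,fy=3.54)[:460]
b=cv2.resize(b,(320,460)); cv2.imwrite("pics/f1.png",np.hstack([a,b]))
E
```

```text
clock: 57.2
position: [481.8, 383.5, 86.5]
ee_rot: [0.999, -0.036, 0.0, -0.0]
contact_force: [-0.1, -0.4, 0.1]
gripper_width: 49.8
grasp_force: 0.0
clock: 58.3
position: [392.1, 540.7, 216.0]
ee_rot: [0.999, -0.035, -0.0, 0.0]
contact_force: [-0.3, -0.5, -0.5]
gripper_width: 50.1
grasp_force: 0.0
1478 ((496.08233642578125, -304.4427185058594), (195.06439208984375, 49.152488708496094), 4.023248672485352)
x -97.2..97.9 mid 0.3 y low end -24.4..24.3 mid -0.1
turn [ 3.0000e-02 -7.0000e-02  1.7155e+02] shift mm [ -38.7 -849.5  163.2] |clock 58.4 w 50.2 g 0.0 F [ 0.   0.1 -0.3]
```

View pics/f1.png

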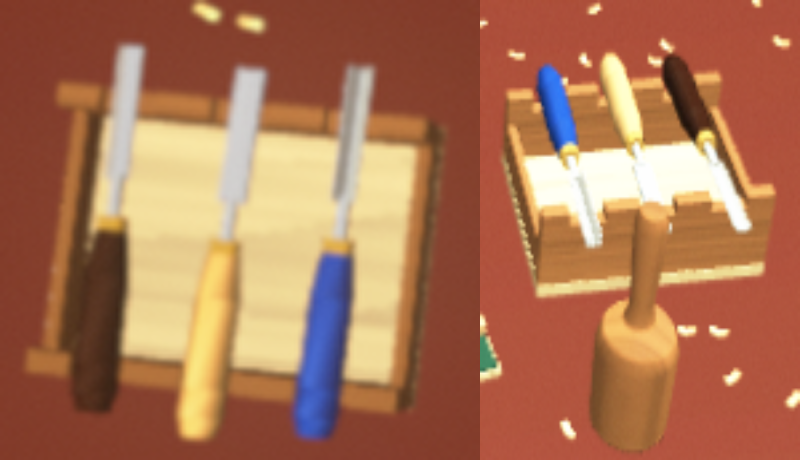

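All three tools are back in their own notches: the butt and tip pixels match the first picture, with the dark butt at (94,410). The stone sits centred in its holder.

```bash
python3 -c "
from bench import arm
print(arm.job_done())"
```

```text
the job is handed in; nothing more can be done
None
```

I handed the job in at about 58 s of the 147 s allowed: the stone sits flat and centred (to about 1 mm) in its holder, each tool is back in its own pair of notches, and I saw no contact with the mallet, wax tin or carving.

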